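Seat a molar die in the dental model with sprung tongs

ROBOT

A 6-joint arm with a two-finger parallel gripper is mounted at the origin on the work surface. World frame = base frame: x ahead of the robot, y to its left, z up, the work surface at z = 0. Lengths are in m, angles in rad, forces in N, time in s.
With the tool pointing down it reaches from about 0.25 to 0.85 m from the base axis. Payload 12.5 kg.
Tool frame: the origin (TCP) lies between the finger pads; the fingertips stand 17 mm ahead of it and the grasp point (between the pads) lies 2 mm behind it; z points along the fingers, y is the direction in which the jaws open and shut (so a half turn about z gives the same grasp; the last joint's range is limited). The gripper opens to 93 mm and grips with 3 to 60 N. Pads are 15 mm wide; open, the fingers measure 128 mm over their backs; the gripper's body (75 mm by 188 mm) begins 65 mm behind the grasp point.
Start: joints at [1.088, 0.351, 1.652, -0, 1.139, -0.085], TCP at [0.213, 0.507, 0.236] pointing down, gripper open.
Joint ranges: [-2.75, 2.75], [-0.79, 2.1], [0.01, 2.65], [-1.57, 4.71], [0.07, 3.14], [-2.87, 2.87]. Speed limits (rad/s): [2.22, 2.22, 2.79, 3.14, 3.14, 3.14].

INTERFACE

Orientations are given as a unit quaternion [x, y, z, w].
In Python, from workcell import r gives the robot as it stands.
- The arm moves only by the tool servo_tool, never from a script. Its arguments are lists of equal length, an entry for each row: "offset": the shift along the world's x, y, z in cm, a list of three; "dr": the turn, a rotation vector about the world's x, y, z in degrees, a list of three. A call has exactly 8 rows; each row shifts and turns the commanded pose from where the row before left it; what a row does not reach is not made up. A row lasts 1/10 s, in which the tool goes at most 50 mm and 8.59 degrees, less where a joint would pass 70% of its speed; a pose out of reach is approached as far as the arm can. A call with a gripper value outside its range is refused whole. "gripper" is the finger opening in cm, from 0 to 9.3, set as the call begins (left out, the last holds). The fingers move at their own pace and stop on an object; the grip force is fixed at half the most. Time passes only in rows, so rows that do not move let the fingers close, or fill a call up. It gives the time, the measured TCP pose, the force and the opening at its end, in the units of the state.
- r.get_obs(): the state, without advancing time (a new reading comes with each control period).
- r.grab_frame(name): name is "side" or "top"; returns a dict with "pixels" (480x640x3 uint8, red, green, blue), "range_z" (480x640 float32, m along the optical axis (not along the pixel's ray), 0 where there is no reading), "K" (3x3 intrinsics, pixels), "R" (3x3) and "t" (3): a world point X has camera coordinates R X + t. Camera axes: x right, y down, z forward; pixel columns grow to the right and rows downward; lengths in m; the calibration is good to about 2 mm. A picture is of the moment at which its call begins.
- r.sign_off(): hands the job in, once; it reports no verdict.
The state is a dict: "time": time; "joint_positions": joint angles; "qd": joint speeds; "tau": joint torques, N m; "position": TCP position; "tool_rot": TCP orientation; "contact_force": force on the tool from outside, world axes, zero at the start; "moment": the same for the moment, N m; "finger_gap": opening from 0.0 (shut) to 1.0 (fully open).
Only numpy, scipy, OpenCV 4.12 (cv2) and the standard library are available. Lean on these libraries where they do the work, as an engineer would, in place of code of your own. Each camera call takes 0.05 s, during which the arm holds its last target.

TASK

Take the sprung tongs out of their holder and use them, never the gripper's fingers, to lift the square molar die out of the die stand and set it into the gap in the row of teeth on the model, square with its neighbours. Press it gently fully home against its stiff ejector, never with more than 20 N on the model, then let it go and stand the tongs back in their holder. Leave the slim die and everything else where it is.

Things in the scene. Friction and masses are not known exactly. Their poses are not given: they have to be found in the camera images.
- tongs_grip (a point): Steel sprung tongs, 123 mm tall, upright in the holder, bow up. Point: middle of the two grip plates to squeeze, 74 mm above the jaw tips, 49 mm below the bow's top. z up along the tongs, y: the line on which the arms close. Plates 18 mm wide (x), 24 mm tall; over their outsides 41 mm sprung open, 34 mm with the jaws on something 12 mm wide. At 38 to 39 mm the tongs are carried with open jaws. 65 g.
- tongs_tip (a point): Midway between the lower ends of the jaws of the tongs when sprung open (on a 12 mm part they reach 1 mm lower), 74 mm below tongs_grip, same axes. Jaws 10 mm wide (x); inner gap 32 mm, 40 mm over the outsides when sprung open; faces parallel at a 12 mm gap. The flat faces are 14 mm tall from the lower end; above, a step juts 4 mm inward: closed on the die, the steps lie over its top and can push it.
- tong_arm_l (a joint): Angle by which each tongs arm is squeezed about the bow, 40 mm above tongs_grip (rad; both move alike): 0 sprung open, 0.087 on something 12 mm wide, 0.125 fully shut. The spring takes about 4 N on each grip plate to start closing, about 8 N at 0.087; of any further squeeze about a third reaches the jaws. To let go cleanly, open a little, rise 2 mm, then open: steps still resting on the die tip it as they part.
- holder_floor (a point): Holder of the tongs: a narrow open aluminium pocket on a black foot (60 x 90 mm, 12 mm tall), fixed. Point: centre of the pocket's floor, on which the jaw tips stand. The walls rise 32 mm above the floor; inside it is 15 mm (x) by 54 mm (y). The tongs stand with their y along the holder's y.
- die_centre (a point): Square molar die: tan plaster block, 10 (x) by 12 (y) by 18 mm tall, below it a brass pin 6 mm in diameter, 14 mm long, chamfered at its foot. Point: the block's centre, 9 mm above its underside (pin's foot 23 mm below the point). z up; grip it across y. It starts upright, pin in one of the stand's two loose holes, block resting on the stand's top. About 14 g.
- slim_die_centre (a point): The other die in the stand, round and tapered to a slim top, 12 mm wide at the foot, 19 mm tall. Leave it in place. The point is 9 mm above its underside.
- stand: The grey die stand, 40 (x) by 100 (y) by 24 mm tall, fixed; origin at the centre of its underside. Its two holes are 60 mm apart along y; which die stands in which hole varies.
- socket (a point): Centre of the mouth of the pin hole in the gap of the tooth row, on the model's flat top, 36 mm above the table. x along the row, y across it, z up. Hole 7 mm in diameter with a 1 mm chamfer. Neighbour teeth 11 mm tall leave a gap 19.5 mm long (x). Fully home, the die's underside rests on the model's top, its centre 9 to 9.5 mm above this point.
- model: The plaster dental model, fixed, 74 (x) by 68 (y) by 36 mm with a horseshoe of teeth; origin at the centre of its underside. The gap is at x = 6, y = 22 mm.
- ejector (a joint): The brass ejector in the pin hole: at 0 its flat top is 8 mm below the hole's mouth; the value is how far it has been pushed down (m). It has no spring, stays where it is pushed and needs about 6 N to move. With the die home it reads 0.006; its own stop is at 0.0075.
- knife: Bystander: wax knife with a wooden handle lying on the table between holder and stand, 155 mm long, 8 mm thick.
- dish: Bystander: small white bowl between stand and model, 34 mm across, 20 mm tall.
- cast: Bystander: bluish plaster cast, 60 x 56 mm, 37 mm tall, beyond the stand.
- jar: Bystander: amber jar, 48 mm across, 50 mm tall.
- driver: Bystander: screwdriver on the robot's side, 140 mm long.
- brush: Bystander: brush on the robot's side, 150 mm long.
- gauge: Bystander: aluminium block, 50 x 35 x 18 mm.

How it is judged:
On the way, in this order (a step that is already met when the one before it is completed fails the run):
1. the tongs are lifted clear of the holder (z of tongs_tip in the frame of holder_floor above 0.036 m), for 0.1 s.
2. the molar die is lifted clear of the stand in the tongs (z of die_centre in the frame of stand above 0.05 m and distance between die_centre and tongs_tip below 0.02 m), for 0.2 s.
3. the molar die is fully home in the gap of the model (horizontal distance between die_centre and socket below 0.002 m and z of die_centre in the frame of socket between 0.0075 and 0.0105 m and angle between die_centre's own z axis and vertical below 0.1 rad and angle between the x axis of die_centre and the x axis of socket, either way round below 0.25 rad), for 0.2 s.
At the end, for the whole second after the job is handed in: Molar die home in the gap: centre within 2 mm sideways of the hole and 7.5 to 10.5 mm above its mouth, tilt under 0.1 rad, square within 0.25 rad. Tongs in the holder: tips within 12 mm sideways, -4 to 6 mm in height of its floor centre, tilt under 0.3 rad. Both at rest (all of step 3 and horizontal distance between tongs_tip and holder_floor below 0.012 m and z of tongs_tip in the frame of holder_floor between -0.004 and 0.006 m and angle between tongs_tip's own z axis and vertical below 0.3 rad and linear speed of tongs below 0.02 m/s and linear speed of die below 0.01 m/s); the robot touches nothing.
It fails at once if the die presses on the model with more than 20 N (contact force between die and model above 20 N).
It fails at once if the tongs or the gripper press on the model with more than 20 N (contact force between any of tongs, the arm, the fingers and model above 20 N).
It fails at once if the gripper touches the molar die itself (contact force between any of the fingers, the arm and die above 0.3 N).
It fails at once if the slim die is moved by more than 8 mm (distance of slim_die_centre from where it was at the start of the episode above 0.008 m).
It fails at once if a bystander is moved by more than 20 mm (distance of any of knife, dish, cast, jar, driver, brush, gauge from where it was at the start of the episode above 0.02 m).
It also fails if it takes over 72 s, if anything falls off the work surface, if the arm or the gripper's body presses on something with over 40 N, if the wrist force passes 120 N, or if a joint passes its speed limit or range.

## Working session

There is one attempt and no reset: what is moved stays moved. The work goes in short steps, Python scripts to look and compute and a tool call to move; the robot and the scene stay as the last step left them, time stands still between calls to the robot, and variables do not carry over. Pictures are saved under pics/ and viewed, and the job is handed in when it is done.

Besides the shell and the picture viewer there is one more tool, called after ">>>" as name(argument=value, ...) on one line, values as JSON. servo_tool: Moves the arm, as the interface text tells. Its arguments: {"type":"object","properties":{"offset":{"type":"array","items":{"type":"array","items":{"type":"number"}}},"dr":{"type":"array","items":{"type":"array","items":{"type":"number"}}},"gripper":{"type":"number"}},"required":["offset","dr"]}

```bash
ls; mkdir -p pics
python3 - <<'E'
from workcell import r
import cv2,numpy as np
print(r.get_obs())
for n in("side","top"):
    f=r.grab_frame(n); np.savez(f"pics/{n}0.npz",**f)
    cv2.imwrite(f"pics/{n}0.png",f["pixels"][:,:,::-1]); print(n,f["K"].tolist(),f["R"].tolist(),f["t"].tolist())
E
```

```text
pics
{'time': 0.0, 'joint_positions': array([ 1.08841102e+00,  3.51269373e-01,  1.65240131e+00, -7.84457958e-06,
        1.13907665e+00, -8.45908204e-02]), 'qd': array([-0.00078143, -0.00150987,  0.00035079,  0.0015008 , -0.00191516,
        0.0013877 ]), 'tau': array([ 8.70915810e-04, -4.97300506e+01, -2.85259742e+01,  6.99766818e-02,
        2.55664584e-02, -7.85525322e-05]), 'position': array([0.21289164, 0.50679057, 0.23509192]), 'tool_rot': array([ 1.97586793e-01,  9.80285227e-01, -5.55289659e-04, -1.58065576e-04]), 'contact_force': array([ 0.32175465, -0.55222733, -0.01314575]), 'moment': array([ 0.00590825,  0.02786459, -0.04395318]), 'finger_gap': 0.9994853876143405}
side [[560.7144123927663, 0.0, 319.01539698434476], [0.0, 560.7144123927663, 239.52368917394475], [0.0, 0.0, 1.0]] [[0.9985176838428694, -0.053885761439464885, -0.007665491971190902], [-0.03949829491245698, -0.6204985891400112, -0.783212222564398], [0.03744756002839018, 0.7823540282949558, -0.6217072097527706]] [-0.5533996104875645, 0.09336680111532016, 0.8933334890122507]
top [[528.0091276609865, 0.0, 312.18823708712654], [0.0, 528.0091276609865, 234.57720827941455], [0.0, 0.0, 1.0]] [[0.02406673231329745, -0.9997076631170496, 0.0023196337657833883], [-0.9833729899850402, -0.024091133147021413, -0.17999216613945904], [0.17999543039655816, 0.002050758089040237, -0.9836653086429439]] [0.014713114189946013, 0.5471301245598219, 0.9495314024045277]
```

View pics/side0.png

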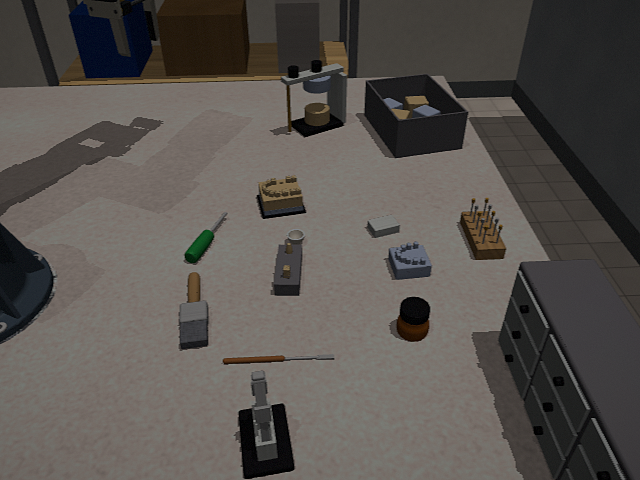

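View pics/top0.png

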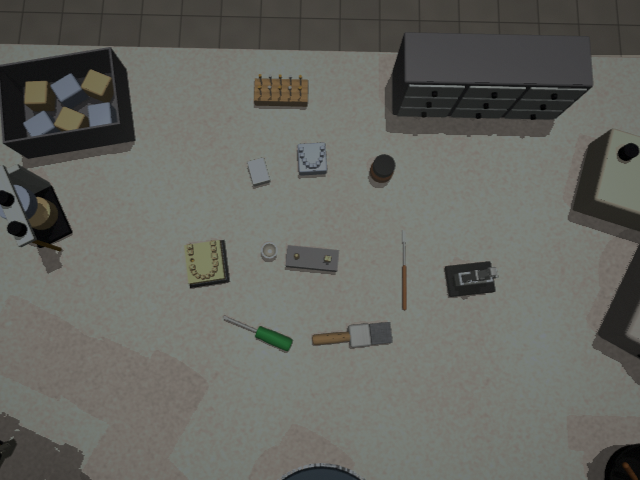

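Run:
```python
import cv2,numpy as np
def tile(n,boxes,out,s=5):
    f=np.load(f"pics/{n}0.npz")["pixels"][:,:,::-1]
    ims=[cv2.resize(f[b:b+60,a:a+80],None,fx=s,fy=s,interpolation=cv2.INTER_CUBIC) for a,b in boxes]
    cv2.imwrite(out,np.vstack([np.hstack(ims[:2]),np.hstack(ims[2:])]))
tile("top",[(170,235),(275,230),(435,250),(230,225)],"pics/ztop.png")
tile("side",[(240,170),(250,235),(225,365),(225,420)],"pics/zside.png")
```

```text
(no output)
```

View pics/ztop.png

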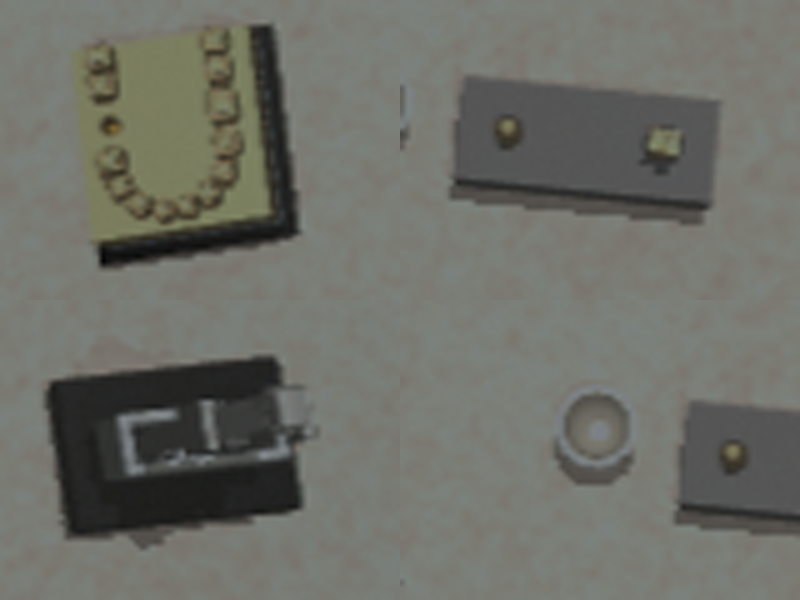

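View pics/zside.png

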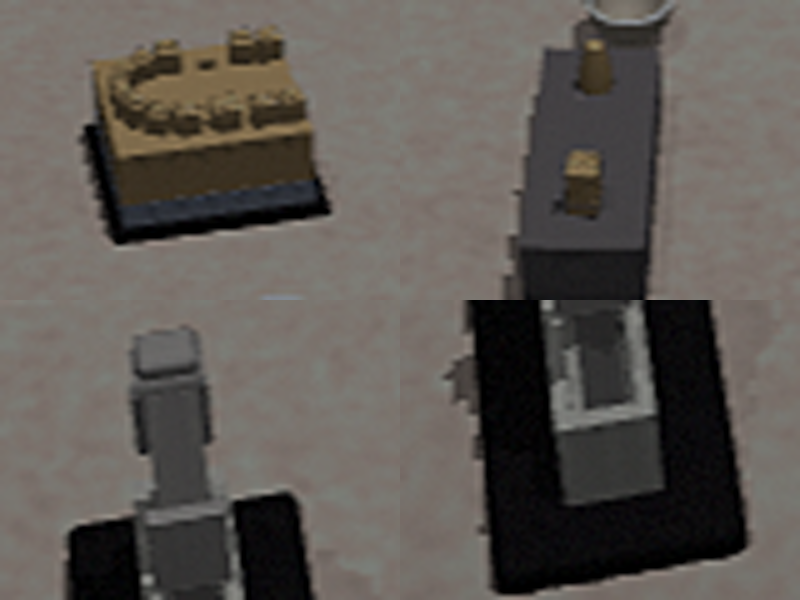

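```bash
cat > h.py <<'E'
import numpy as np,cv2
def load(n,k=0): return dict(np.load(f"pics/{n}{k}.npz"))
def ray(f,uv,z):
    uv=np.atleast_2d(np.asarray(uv,float)); K,R,t=f["K"],f["R"],f["t"]
    c=-R.T@t; d=np.c_[(uv-K[[0,1],2])/K[0,0],np.ones(len(uv))]@R
    return c+d*((z-c[2])/d[:,2])[:,None]
def cloud(f):
    v,u=np.mgrid[:480,:640]; z=f["range_z"]; K=f["K"]
    p=np.stack([(u-K[0,2])/K[0,0]*z,(v-K[1,2])/K[1,1]*z,z],-1)
    return (p-f["t"])@f["R"]
def proj(f,X):
    p=np.atleast_2d(X)@f["R"].T+f["t"]; return p[:,:2]/p[:,2:]*f["K"][0,0]+f["K"][[0,1],2]
E
python3 - <<'E'
from h import *
for n in("top","side"):
    f=load(n);P=cloud(f);ok=f["range_z"]>0
    print(n,"cam",(-f["R"].T@f["t"]).round(3))
    T={"table":[(0.45,.55),(0,.15),(-.02,.02)]}
    for nm,b in {"table":((.3,.35),(-.3,.3)),"stand":((.25,.6),(-.15,.15)),"model":((.25,.6),(.1,.4)),"holder":((.25,.6),(-.5,-.15))}.items():
        m=ok&(P[...,0]>b[0][0])&(P[...,0]<b[0][1])&(P[...,1]>b[1][0])&(P[...,1]<b[1][1])
        z=P[...,2][m]; print(nm,np.histogram(z,np.arange(-.01,.15,.004))[0])
E
```

```text
top cam [0.367 0.026 1.032]
table [   0  349 5025 2588   38   11   63  153  109   59    5    0    0    0
    0    0    0    0    0    0    0    0    0    0    0    0    0    0
    0    0    0    0    0    0    0    0    0    0    0]
stand [    1  1018 15366  8313   177   102   399   994  1075   476    23    11
    16    32     0     0     0     0     0     0     0     0     0     0
     0     0     0     0     0     0     0     0     0     0     0     0
     0     0     0]
model [    3  1265 16422  7945   224    82   163   128   147    75    68   688
   346   108   174    40     0     0     0     0     0     0     0     0
     0     0     0     0     0     0     0     0     0     0     0     0
     0     0     0]
holder [    2   970 17963 11887   440   611   328    15    20    22    27    22
    14    90    56     5     9     2     5     4     1     1     9     9
    10    10    10    35    25     8    12    12    12    11    16    19
    37     6     0]
side cam [ 0.523 -0.671  0.624]
table [   0 2449 5832   24   22   51  157  108   79    2    0    0    0    0
    0    0    0    0    0    0    0    0    0    0    0    0    0    0
    0    0    0    0    0    0    0    0    0    0    0]
stand [    0  8589 15790   163   203   347  1212   916   710    32    30    25
    47     1     0     0     0     0     0     0     0     0     0     0
     0     0     0     0     0     0     0     0     0     0     0     0
     0     0     0]
model [   2 5043 8371  169  111  175  188  147  127   76  241  327  109  169
   34    0    0    0    0    0    0    0    0    0    0    0    0    0
    0    0    0    0    0    0    0    0    0    0    0]
holder [    0  9232 19141   421  1013  1403    42    41    34    47    35    50
   165   218    21    17    24    18    22    18     1    41    46    45
    49    47    85    46    37    38    38    36    33    48    54    98
    13     0     0]
```

```bash
cat > m.py <<'E'
from h import *
def rect(xy):
    (c,s,a)=cv2.minAreaRect((np.asarray(xy)[:,:2]*1000).astype(np.float32)); return np.round(c,1),np.round(s,1),round(a,2)
def blob(m,near=None):
    n,l,s,c=cv2.connectedComponentsWithStats(m.astype(np.uint8)); 
    return l==1+np.argmax(s[1:,4])
for n in("top","side"):
    f=load(n);P=cloud(f);ok=f["range_z"]>0
    hsv=cv2.cvtColor(f["pixels"],cv2.COLOR_RGB2HSV); v=hsv[...,2]
    def box(x0,x1,y0,y1,z0,z1): return ok&(P[...,0]>x0)&(P[...,0]<x1)&(P[...,1]>y0)&(P[...,1]<y1)&(P[...,2]>z0)&(P[...,2]<z1)
    def out(nm,m,z):
        b=blob(m); uv=np.argwhere(b)[:,::-1]; X=ray(f,uv,z); print(n,nm,b.sum(),"uv",uv.min(0),uv.max(0),"z",np.median(P[b][:,2]).round(4),rect(X),"mean",(X.mean(0)*1000).round(1)); return b
    out("foot",box(.25,.6,-.5,-.15,.006,.02)&(v<60) | box(.25,.6,-.5,-.15,.02,.2),.012)
    out("pocket",box(.25,.6,-.5,-.15,.036,.052),.044)
    out("bow",box(.25,.6,-.5,-.15,.115,.15),.133)
    out("stand",box(.25,.6,-.1,.12,.016,.032),.024)
    d=box(.25,.6,-.1,.12,.028,.06)&(hsv[...,1]>60)
    N,l,s,c=cv2.connectedComponentsWithStats(d.astype(np.uint8))
    for i in range(1,N): print("  die",s[i],c[i],P[l==i].mean(0).round(4), ray(f,c[i],.042).round(4))
    out("model",box(.25,.6,.1,.4,.028,.055),.036)
    out("modelflat",box(.25,.6,.1,.4,.031,.040),.036)
    t=box(.25,.6,.1,.4,.042,.055); b=P[t]; print("teeth z",b[:,2].max())
E
python3 m.py
python3 - <<'E'
import cv2,numpy as np
from h import *
f=load("top");a=f["pixels"][240:290,180:235,::-1]
cv2.imwrite("pics/zm.png",cv2.resize(a,None,fx=12,fy=12,interpolation=cv2.INTER_NEAREST))
f=load("side");a=f["pixels"][175:215,255:310,::-1]
cv2.imwrite("pics/zms.png",cv2.resize(a,None,fx=14,fy=14,interpolation=cv2.INTER_NEAREST))
E
```

```text
top foot 1466 uv [445 262] [497 296] z 0.0148 (array([ 474.9, -283.6]), array([ 59.6, 100.3]), 7.66) mean [ 474.6 -280.5   12. ]
top pocket 166 uv [458 272] [492 284] z 0.0451 (array([ 472.3, -279.4]), array([22.5, 63.8]), 1.39) mean [ 470.2 -270.7   44. ]
top bow 112 uv [482 267] [496 276] z 0.1323 (array([ 474.6, -276.2]), array([15.5, 23.7]), 1.4) mean [ 474.  -277.3  133. ]
top stand 1034 uv [286 245] [338 270] z 0.0251 (array([506. ,  27.1]), array([100. ,  41.3]), 85.81) mean [506.   27.4  24. ]
  die [294 254   5   5  18] [296.05555556 255.77777778] [0.5068 0.0576 0.0397] [[0.5065 0.0576 0.042 ]]
  die [328 257   1   1   1] [328. 257.] [ 0.5057 -0.003   0.0413] [[ 0.5056 -0.0029  0.042 ]]
  die [325 259   4   2   6] [326.83333333 259.66666667] [ 0.5001 -0.0008  0.0447] [[ 0.5005 -0.0008  0.042 ]]
  die [264 332   1   1   1] [264. 332.] [0.3632 0.1135 0.03  ] [[0.3632 0.1125 0.042 ]]
  die [266 333   4   5   8] [267.5  335.25] [0.3574 0.1069 0.0287] [[0.3575 0.1058 0.042 ]]
  die [263 334   2   3   3] [263.66666667 335.        ] [0.3577 0.114  0.029 ] [[0.3578 0.1129 0.042 ]]
 
[... 1824 characters left out ...]
 392] z 0.1283 (array([ 475.1, -292. ]), array([15.6, 28. ]), 8.78) mean [ 474.9 -291.2  133. ]
side stand 971 uv [274 245] [302 287] z 0.0223 (array([505.6,  20.9]), array([104.4,  40.2]), 85.63) mean [505.6  18.1  24. ]
  die [286 243   6   9  41] [288.70731707 247.19512195] [0.5069 0.0538 0.0347] [[0.5071 0.0449 0.042 ]]
  die [284 265   6  11  62] [286.5 270. ] [ 0.5028 -0.006   0.0372] [[ 0.503  -0.0114  0.042 ]]
side model 914 uv [259 175] [302 204] z 0.0352 (array([493.1, 228.8]), array([76.4, 87.4]), 9.83) mean [493.1 226.4  36. ]
side modelflat 593 uv [259 179] [302 203] z 0.0345 (array([492.9, 226.8]), array([74.3, 74.1]), 10.61) mean [493.2 224.1  36. ]
teeth z 0.04915792431596385
```

View pics/zm.png

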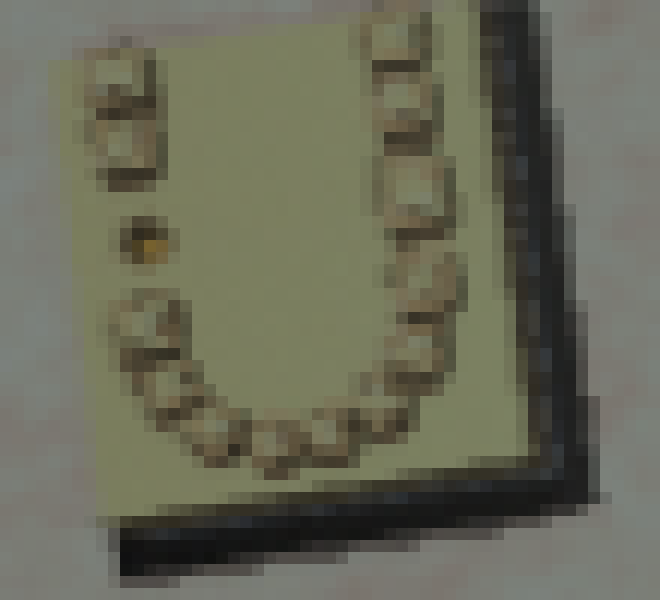

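View pics/zms.png

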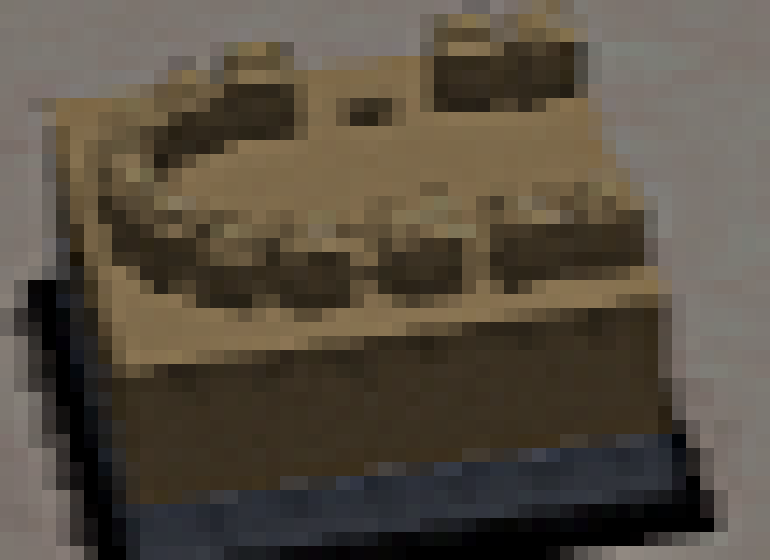

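Run:
```python
import cv2,numpy as np
from h import *
f=load("top");g=load("side")
print("hole",ray(f,(191.7,259.4),.036)*1000,ray(g,(281.1,182.4),.036)*1000)
a=f["pixels"][248:272,312:342,::-1]
b=g["pixels"][256:286,270:306,::-1]
z=lambda a,s:cv2.resize(a,None,fx=s,fy=s,interpolation=cv2.INTER_NEAREST)
A=z(a,16);B=z(b,12);H=max(len(A),len(B))
A=cv2.copyMakeBorder(A,0,H-len(A),0,0,0);B=cv2.copyMakeBorder(B,0,H-len(B),0,0,0) if len(B)<H else B
cv2.imwrite("pics/zd.png",np.hstack([A[:,:400],B[:,:400]]) if 0 else cv2.resize(np.hstack([A,B]),None,fx=.85,fy=.85,interpolation=cv2.INTER_NEAREST))
a=f["pixels"][255:303,438:504,::-1];cv2.imwrite("pics/zh.png",z(a,12))
a=g["pixels"][366:480,230:300,::-1];cv2.imwrite("pics/zhs.png",z(a,5))
```

```text
hole [[495.53304905 255.86652908  36.        ]] [[494.51049316 251.95325466  36.        ]]
```

View pics/zd.png

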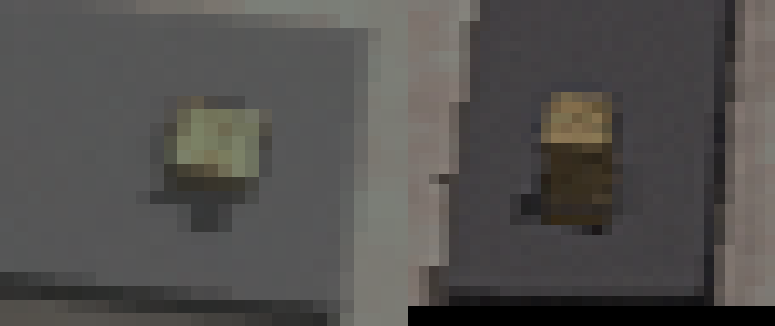

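View pics/zh.png

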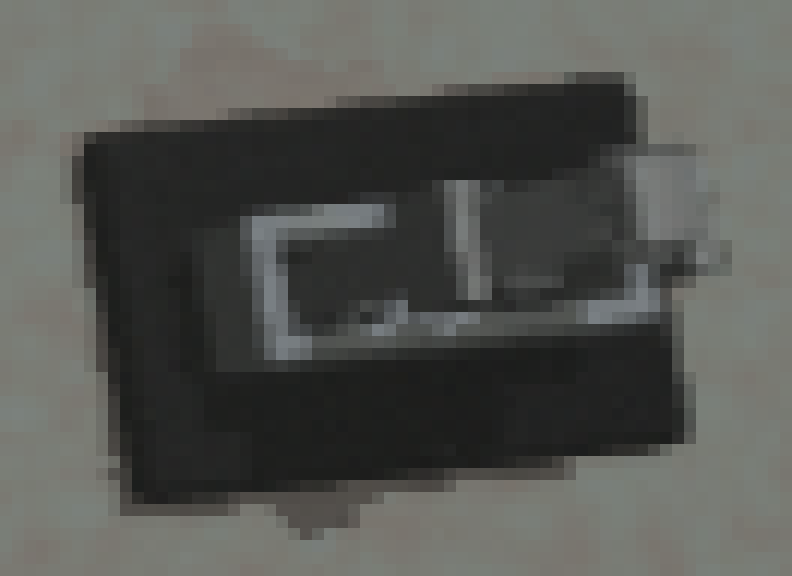

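View pics/zhs.png

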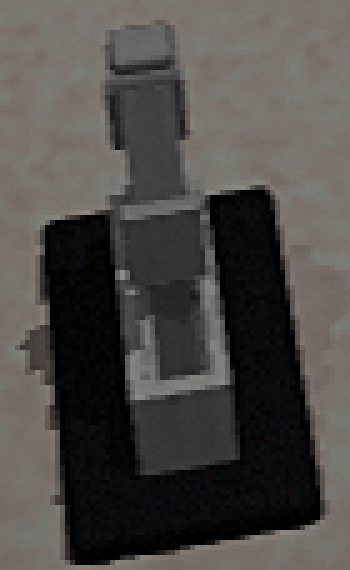

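```bash
cat > c.py <<'E'
from h import *
def fix(f):
    # shift camera in z so that the table plane is at 0
    P=cloud(f); m=(f["range_z"]>0)&(P[...,0]>.3)&(P[...,0]<.62)&(P[...,1]>-.4)&(P[...,1]<.35)&(abs(P[...,2])<.006)
    X=P[m]; A=np.c_[X[:,:2],np.ones(len(X))]; k=np.linalg.lstsq(A,X[:,2],rcond=None)[0]
    z0=np.median(X[:,2]); g=dict(f); g["t"]=f["t"]+f["R"]@np.array([0,0,z0]); return g,z0,k
E
python3 - <<'E'
from c import *
from m import rect
F={}
for n in("top","side"):
    F[n],z0,k=fix(load(n)); print(n,z0,k)
q=lambda n,u,z:(ray(F[n],u,z)[0]*1000).round(1)
print("hole",q("top",(191.7,259.4),.036),q("side",(281.1,182.4),.036))
print("die",q("top",(327.5,257.6),.042),q("side",(286,267),.042))
for n in F:
    P=cloud(F[n]);m=(abs(P[...,0]-.47)<.05)&(abs(P[...,1]+.28)<.08)
    for lo,hi in((.131,.2),(.126,.131),(.12,.126),(.11,.12),(.098,.11),(.085,.098),(.07,.085),(.05,.07),(.041,.047)):
        s=m&(P[...,2]>lo)&(P[...,2]<hi);X=P[s]*1000
        if len(X)>3: print(n,lo,hi,len(X),X.mean(0).round(1),X.min(0).round(),X.max(0).round(),rect(X/1000))
# foot corners top
c=np.array([(85,140),(632,75),(690,445),(135,500)])/12-.5+[438,255]
X=ray(F["top"],c,.012)*1000;print(X.round(1),X.mean(0))
c=np.array([(45,225),(272,187),(323,515),(72,562)])/5-.5+[230,366]
X=ray(F["side"],c,.012)*1000;print(X.round(1),X.mean(0))
E
```

```text
top foot 1466 uv [445 262] [497 296] z 0.0148 (array([ 474.9, -283.6]), array([ 59.6, 100.3]), 7.66) mean [ 474.6 -280.5   12. ]
top pocket 166 uv [458 272] [492 284] z 0.0451 (array([ 472.3, -279.4]), array([22.5, 63.8]), 1.39) mean [ 470.2 -270.7   44. ]
top bow 112 uv [482 267] [496 276] z 0.1323 (array([ 474.6, -276.2]), array([15.5, 23.7]), 1.4) mean [ 474.  -277.3  133. ]
top stand 1034 uv [286 245] [338 270] z 0.0251 (array([506. ,  27.1]), array([100. ,  41.3]), 85.81) mean [506.   27.4  24. ]
  die [294 254   5   5  18] [296.05555556 255.77777778] [0.5068 0.0576 0.0397] [[0.5065 0.0576 0.042 ]]
  die [328 257   1   1   1] [328. 257.] [ 0.5057 -0.003   0.0413] [[ 0.5056 -0.0029  0.042 ]]
  die [325 259   4   2   6] [326.83333333 259.66666667] [ 0.5001 -0.0008  0.0447] [[ 0.5005 -0.0008  0.042 ]]
  die [264 332   1   1   1] [264. 332.] [0.3632 0.1135 0.03  ] [[0.3632 0.1125 0.042 ]]
  die [266 333   4   5   8] [267.5  335.25] [0.3574 0.1069 0.0287] [[0.3575 0.1058 0.042 ]]
  die [263 334   2   3   3] [263.66666667 335.        ] [0.3577 0.114  0.029 ] [[0.3578 0.1129 0.042 ]]
 
[... 4756 characters left out ...]
9.2]), 8.08)
side 0.07 0.085 108 [ 475.6 -296.2   79.9] [ 463. -305.   70.] [ 485. -264.   85.] (array([ 473.9, -284.6]), array([17.6, 39.9]), 8.24)
side 0.05 0.07 105 [ 476.3 -300.9   59.8] [ 471. -303.   50.] [ 481. -298.   70.] (array([ 476.3, -300.6]), array([9.9, 3.9]), 8.76)
side 0.041 0.047 351 [ 473.9 -290.3   43.8] [ 459. -313.   41.] [ 488. -248.   47.] (array([ 473.2, -280.6]), array([23. , 64.1]), 7.57)
[[ 497.2 -230.5   12. ]
 [ 510.  -319.5   12. ]
 [ 450.3 -326.6   12. ]
 [ 439.4 -237.3   12. ]] [ 474.21418351 -278.4529097    12.        ]
[[ 438.5 -241.6   12. ]
 [ 496.4 -233.6   12. ]
 [ 507.8 -324.2   12. ]
 [ 450.  -332.3   12. ]] [ 473.17541389 -282.95311489   12.        ]
```

>>> servo_tool(offset=[[1.63,-4.94,0],[1.63,-4.94,0],[1.63,-4.94,0],[1.63,-4.94,0],[1.63,-4.94,0],[1.63,-4.94,0],[1.63,-4.94,0],[1.63,-4.94,0]], dr=[[0,0,1.9],[0,0,1.9],[0,0,1.9],[0,0,1.9],[0,0,1.9],[0,0,1.9],[0,0,1.9],[0,0,1.9]], gripper=9.3)

```text
time: 0.9
position: [0.3384, 0.1253, 0.2357]
tool_rot: [0.065, 0.998, 0.0, 0.0]
contact_force: [1.7, 0.6, 1.4]
finger_gap: 0.999
```

>>> servo_tool(offset=[[1.63,-4.94,0],[1.63,-4.94,0],[1.63,-4.94,0],[1.63,-4.94,0],[1.63,-4.94,0],[1.63,-4.94,0],[1.63,-4.94,0],[1.63,-4.94,0]], dr=[[0,0,1.9],[0,0,1.9],[0,0,1.9],[0,0,1.9],[0,0,1.9],[0,0,1.9],[0,0,1.9],[0,0,1.9]])

```text
time: 1.7
position: [0.4638, -0.2548, 0.2354]
tool_rot: [-0.067, 0.998, 0.0, -0.0]
contact_force: [1.2, 1.0, 0.9]
finger_gap: 1.001
```

```bash
cat > st.py <<'E'
from workcell import r
import numpy as np
from scipy.spatial.transform import Rotation as Q
def st():
    o=r.get_obs(); M=Q.from_quat(o["tool_rot"]).as_matrix()
    print("t",round(o["time"],2),"p",(o["position"]*1000).round(2),"yaw_y",np.degrees(np.arctan2(M[1,1],M[0,1])).round(2),"tilt z",M[:2,2].round(4),"F",o["contact_force"].round(2),"gap mm",round(o["finger_gap"]*93,2),"j",o["joint_positions"].round(2))
    return o
if __name__=="__main__": st()
E
python3 st.py
```

```text
t 1.7 p [ 463.78 -254.85  235.37] yaw_y 97.66 tilt z [-0.0003  0.0003] F [1.17 1.01 0.87] gap mm 93.06 j [-0.59  0.31  1.71  0.    1.12 -2.29]
```

>>> servo_tool(offset=[[0,0,0],[0,0,-2],[0,0,-2],[0,0,-2],[0,0,-2],[0,0,-1],[0,0,0],[0,0,0]], dr=[[0,0,0],[0,0,0],[0,0,0],[0,0,0],[0,0,0],[0,0,0],[0,0,0],[0,0,0]])

```text
time: 2.5
position: [0.4639, -0.2526, 0.1462]
tool_rot: [-0.066, 0.998, -0.0, 0.0]
contact_force: [0.2, 0.8, -0.6]
finger_gap: 0.999
```

```bash
cat > snap.py <<'E'
import sys
from st import *
import cv2
k=sys.argv[1]; st()
for n in("side","top"):
    f=r.grab_frame(n); np.savez(f"pics/{n}{k}.npz",**f); cv2.imwrite(f"pics/{n}{k}.png",f["pixels"][:,:,::-1])
E
cat > crop.py <<'E'
import sys,cv2,numpy as np
# crop.py k topu topv sideu sidev half
k=sys.argv[1];a=list(map(int,sys.argv[2:6]));h=int(sys.argv[6]);s=400//(2*h);o=[]
for n,(u,v) in(("top",a[:2]),("side",a[2:])):
    p=np.load(f"pics/{n}{k}.npz")["pixels"][:,:,::-1]; p=np.pad(p,((h,h),(h,h),(0,0)))
    o.append(cv2.resize(p[v:v+2*h,u:u+2*h],None,fx=s,fy=s,interpolation=cv2.INTER_NEAREST))
cv2.imwrite(f"pics/z{k}.png",cv2.convertScaleAbs(np.hstack(o),alpha=1.6)); print("scale",s,"origin",a[0]-h,a[1]-h,a[2]-h,a[3]-h)
E
python3 snap.py 1; python3 crop.py 1 475 275 265 400 50
```

```text
t 2.5 p [ 463.94 -252.61  146.25] yaw_y 97.61 tilt z [ 0.0004 -0.0003] F [ 0.17  0.85 -0.56] gap mm 92.93 j [-0.59  0.42  1.79  0.    0.92 -2.29]
scale 4 origin 425 225 215 350
```

View pics/z1.png

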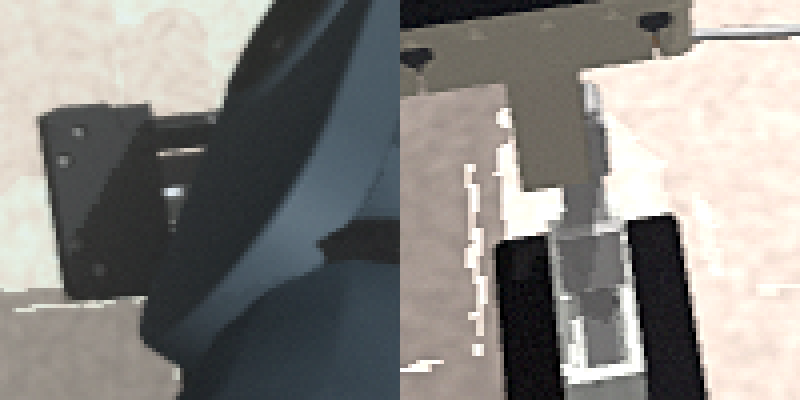

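>>> servo_tool(offset=[[0.33,-1.0,0],[0.33,-1.0,0],[0.34,-1.04,0],[0,0,0],[0,0,-2],[0,0,-2],[0,0,-1],[0,0,0]], dr=[[0,0,0],[0,0,0],[0,0,0],[0,0,0],[0,0,0],[0,0,0],[0,0,0],[0,0,0]])

```text
time: 3.4
position: [0.4731, -0.2827, 0.0945]
tool_rot: [-0.066, 0.998, 0.001, -0.001]
contact_force: [0.0, -0.3, 0.0]
finger_gap: 0.999
```

```bash
python3 snap.py 2; python3 crop.py 2 475 275 265 400 50
```

```text
t 3.4 p [ 473.12 -282.67   94.49] yaw_y 97.6 tilt z [-0.002   0.0015] F [ 0.04 -0.29  0.02] gap mm 92.94 j [-0.62  0.54  1.76  0.    0.84 -2.33]
scale 4 origin 425 225 215 350
```

View pics/z2.png

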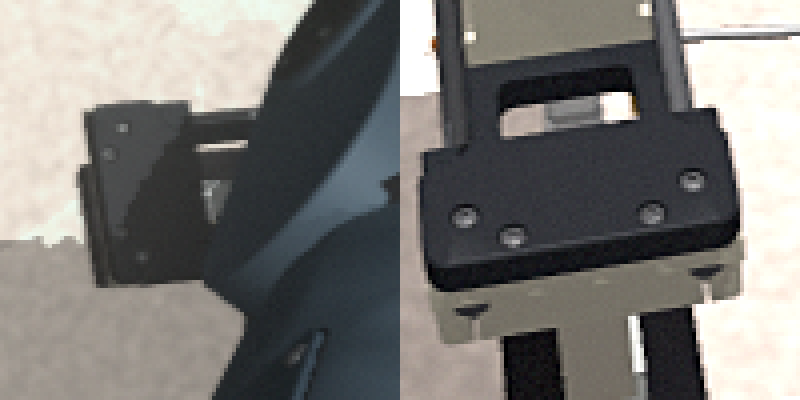

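>>> servo_tool(offset=[[0.1,0,-0.5],[0,0,-0.55],[0,0,0],[0,0,0],[0,0,0],[0,0,0],[0,0,0],[0,0,0]], dr=[[0,0,0],[0,0,0],[0,0,0],[0,0,0],[0,0,0],[0,0,0],[0,0,0],[0,0,0]], gripper=4.6)

```text
time: 4.3
position: [0.4747, -0.2831, 0.0852]
tool_rot: [-0.066, 0.998, 0.0, 0.0]
contact_force: [-0.4, -0.2, 0.7]
finger_gap: 0.499
```

>>> servo_tool(offset=[[0,0,0],[0,0,0],[0,0,0],[0,0,0],[0,0,0],[0,0,0],[0,0,0],[0,0,0]], dr=[[0,0,0],[0,0,0],[0,0,0],[0,0,0],[0,0,0],[0,0,0],[0,0,0],[0,0,0]], gripper=3.85)

```text
time: 5.1
position: [0.4747, -0.2831, 0.0851]
tool_rot: [-0.066, 0.998, -0.0, 0.0]
contact_force: [-0.2, 0.4, 0.1]
finger_gap: 0.416
```

```bash
python3 st.py
```

```text
t 5.1 p [ 474.71 -283.06   85.14] yaw_y 97.61 tilt z [ 0. -0.] F [-0.17  0.37  0.11] gap mm 38.67 j [-0.62  0.56  1.76 -0.    0.82 -2.33]
```

>>> servo_tool(offset=[[0,0,0.5],[0,0,1],[0,0,1.5],[0,0,1.5],[0,0,1.5],[0,0,1],[0,0,0],[0,0,0]], dr=[[0,0,0],[0,0,0],[0,0,0],[0,0,0],[0,0,0],[0,0,0],[0,0,0],[0,0,0]])

```text
time: 5.9
position: [0.4746, -0.283, 0.1551]
tool_rot: [-0.066, 0.998, -0.0, 0.0]
contact_force: [-0.2, 1.2, -0.8]
finger_gap: 0.415
```

>>> servo_tool(offset=[[0.2,1.5,0],[0.3,3,0],[0.4,4,0],[0.5,5,0],[0.5,5,0],[0.4,4.5,0],[0.3,3.5,0],[0.28,1.5,0]], dr=[[0,0,-1],[0,0,-1.5],[0,0,-1.5],[0,0,-2],[0,0,-2],[0,0,-1.5],[0,0,-1.5],[0,0,-0.8]])

```text
time: 6.7
position: [0.5029, -0.0008, 0.1544]
tool_rot: [0.036, 0.999, 0.0, -0.001]
contact_force: [-0.5, -0.3, -0.1]
finger_gap: 0.414
```

>>> servo_tool(offset=[[0,0,0],[0,0,0],[0,0,0],[0,0,0],[0,0,0],[0,0,0],[0,0,0],[0,0,0]], dr=[[0,0,0],[0,0,0],[0,0,0],[0,0,0],[0,0,0],[0,0,0],[0,0,0],[0,0,0]])

```text
time: 7.5
position: [0.5035, -0.0036, 0.1551]
tool_rot: [0.037, 0.999, 0.0, 0.0]
contact_force: [-0.0, 0.1, -1.0]
finger_gap: 0.413
```

```bash
python3 snap.py 3; python3 crop.py 3 325 250 288 250 50
```

```text
t 7.5 p [503.46  -3.63 155.14] yaw_y 85.8 tilt z [0. 0.] F [-0.    0.12 -0.98] gap mm 38.38 j [-0.1   0.37  1.85  0.    0.92 -1.6 ]
scale 4 origin 275 200 238 200
```

View pics/z3.png

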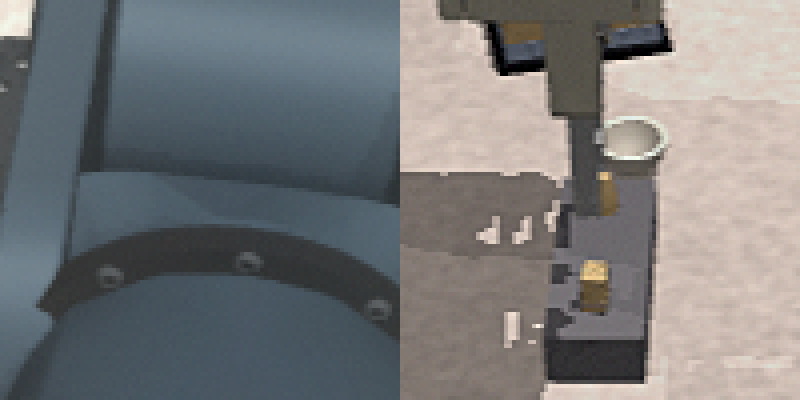

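Run:
```python
from c import *
f,z0,k=fix(load("side",0)); g=load("side",3); g["t"]=f["t"]
print(z0, ray(g,[(284,253.2)],.082)*1000)
c,s=np.cos(np.radians(-4.2)),np.sin(np.radians(-4.2)); R=np.array([[c,-s],[s,c]])
for gr in ((0,-20),):
    p=R@gr+[503.5,-3.6]; print("pred jaw outer bottom",p,proj(g,np.r_[p,82.]/1000))
P=cloud(g); m=(abs(P[...,0]-.503)<.03)&(P[...,1]<0)&(P[...,1]>-.04)&(P[...,2]>.07)&(P[...,2]<.15)
for lo in np.arange(.07,.15,.01):
    X=P[m&(P[...,2]>lo)&(P[...,2]<lo+.01)]*1000
    if len(X)>3: print(round(lo,3),len(X),X.mean(0).round(1),X.min(0).round(1),X.max(0).round(1))
m=(abs(P[...,0]-.503)<.02)&(P[...,1]<.02)&(P[...,1]>-.03)&(P[...,2]>.028)&(P[...,2]<.06)
X=P[m]*1000;print("die",len(X),X.mean(0).round(1),X.min(0).round(1),X.max(0).round(1))
X=P[m&(P[...,2]>.039)]*1000;print("dietop",len(X),X.mean(0).round(1),X.min(0).round(1),X.max(0).round(1))
from scipy.spatial import ConvexHull
import cv2
uv=np.argwhere(m&(P[...,2]>.039))[:,::-1]; print(cv2.minAreaRect((ray(g,uv,.042)[:,:2]*1000).astype(np.float32)))
```

```text
-0.0015789788114447198 [[500.84079377 -16.30664155  82.        ]]
pred jaw outer bottom [502.03523606 -23.54628954] [[284.81867929 256.24514851]]
0.08 22 [502.7 -17.8  85.7] [497.9 -20.5  82.8] [507.1 -15.6  88.2]
0.09 37 [502.3 -20.4  95.7] [496.9 -22.5  90.6] [507.6 -11.3  99.8]
0.1 34 [501.6 -21.1 105.2] [497.2 -23.  100.7] [506.4 -19.3 109.2]
0.11 42 [502.6 -20.6 115.1] [497.7 -23.  110.2] [507.  -18.3 119.7]
0.12 33 [501.8 -20.8 125.4] [497.  -23.  120.5] [507.  -18.4 129.6]
0.13 9 [502.  -21.2 131.2] [497.3 -22.1 130. ] [506.  -20.  132.3]
0.14 32 [501.3 -37.3 147.4] [492.3 -39.8 144.2] [509.4 -34.6 149.9]
die 76 [503.4  -5.5  37.8] [498.4 -11.2  28.6] [508.5   3.8  45. ]
dietop 41 [503.3  -4.   41.5] [498.9 -10.8  39.1] [508.5   3.8  45. ]
((503.7419128417969, -4.859854698181152), (14.617971420288086, 9.486640930175781), 89.23271179199219)
```

>>> servo_tool(offset=[[0,0,-0.5],[0,0,-1],[0,0,-1],[0,0,-1],[0,0,-0.75],[0,0,0],[0,0,0],[0,0,0]], dr=[[0,0,0],[0,0,0],[0,0,0],[0,0,0],[0,0,0],[0,0,0],[0,0,0],[0,0,0]])

```text
time: 8.4
position: [0.5037, -0.0036, 0.1129]
tool_rot: [0.037, 0.999, -0.0, 0.0]
contact_force: [-0.5, -0.0, -0.3]
finger_gap: 0.411
```

```bash
python3 snap.py 4; python3 crop.py 4 325 250 288 260 33
```

```text
t 8.4 p [503.69  -3.56 112.94] yaw_y 85.81 tilt z [ 0.0006 -0.0001] F [-0.51 -0.02 -0.29] gap mm 38.23 j [-0.1   0.44  1.88 -0.    0.83 -1.6 ]
scale 6 origin 292 217 255 227
```

View pics/z4.png

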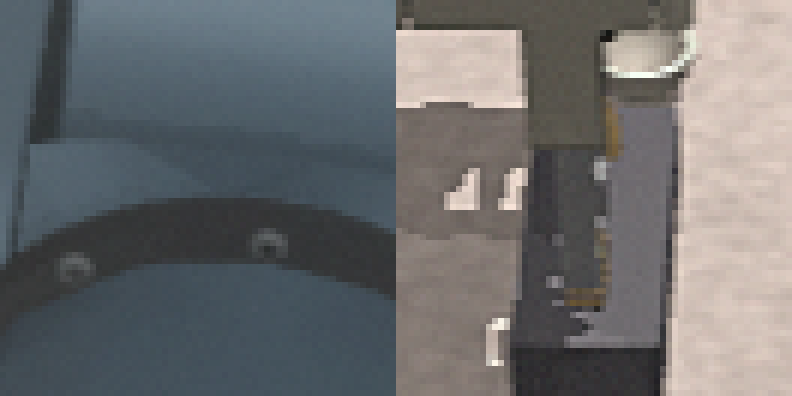

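>>> servo_tool(offset=[[0.05,0,-0.3],[0,0,-0.3],[0,0,-0.3],[0,0,-0.13],[0,0,0],[0,0,0],[0,0,0],[0,0,0]], dr=[[0,0,0],[0,0,0],[0,0,0],[0,0,0],[0,0,0],[0,0,0],[0,0,0],[0,0,0]])

```text
time: 9.3
position: [0.504, -0.0036, 0.1024]
tool_rot: [0.037, 0.999, -0.0, 0.0]
contact_force: [-1.1, 0.9, -1.8]
finger_gap: 0.417
```

>>> servo_tool(offset=[[0,0,0],[0,0,0],[0,0,0],[0,0,0],[0,0,0],[0,0,0],[0,0,0],[0,0,0]], dr=[[0,0,0],[0,0,0],[0,0,0],[0,0,0],[0,0,0],[0,0,0],[0,0,0],[0,0,0]], gripper=3.2)

```text
time: 10.1
position: [0.504, -0.0036, 0.1024]
tool_rot: [0.037, 0.999, -0.0, 0.0]
contact_force: [0.2, 0.3, 0.9]
finger_gap: 0.366
```

```bash
python3 snap.py 5; python3 crop.py 5 325 250 288 260 33
```

```text
t 10.1 p [503.97  -3.56 102.36] yaw_y 85.81 tilt z [ 0. -0.] F [0.17 0.33 0.87] gap mm 34.08 j [-0.1   0.46  1.88 -0.    0.8  -1.6 ]
scale 6 origin 292 217 255 227
```

View pics/z5.png

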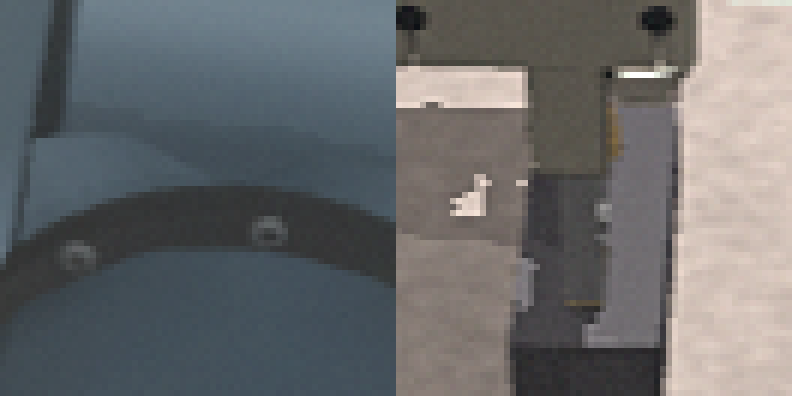

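>>> servo_tool(offset=[[0,0,0.3],[0,0,0.7],[0,0,1.5],[0,0,1.5],[0,0,1.5],[0,0,1],[0,0,0],[0,0,0]], dr=[[0,0,0],[0,0,0],[0,0,0],[0,0,0],[0,0,0],[0,0,0],[0,0,0],[0,0,0]])

```text
time: 11.0
position: [0.5038, -0.0035, 0.1671]
tool_rot: [0.037, 0.999, 0.0, -0.0]
contact_force: [-0.4, 0.4, -1.0]
finger_gap: 0.367
```

```bash
python3 snap.py 6; python3 crop.py 6 325 250 288 230 50
```

```text
t 11.0 p [503.79  -3.54 167.13] yaw_y 85.81 tilt z [-0.0002  0.    ] F [-0.41  0.4  -1.03] gap mm 34.16 j [-0.1   0.36  1.84  0.    0.95 -1.6 ]
scale 4 origin 275 200 238 180
```

View pics/z6.png

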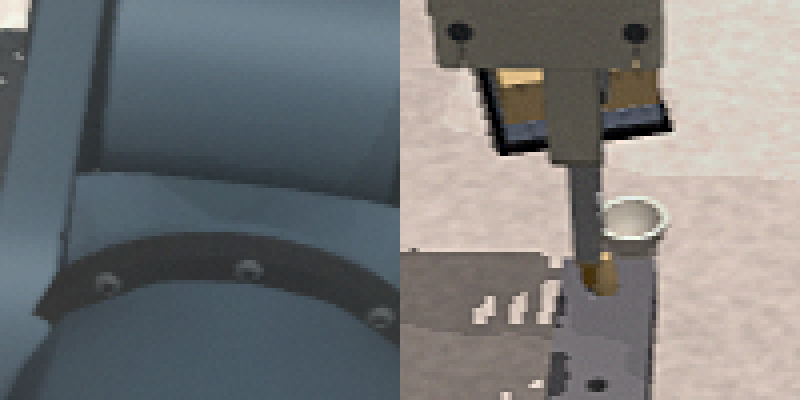

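>>> servo_tool(offset=[[0,1.5,0],[-0.1,3,0],[-0.2,4,0],[-0.2,5,0],[-0.2,5,0],[-0.15,4,0],[-0.08,2.28,0],[0,1,0]], dr=[[0,0,1],[0,0,2],[0,0,2.2],[0,0,2.2],[0,0,2.2],[0,0,2],[0,0,2],[0,0,1]])

```text
time: 11.9
position: [0.4937, 0.2567, 0.1668]
tool_rot: [-0.093, 0.996, -0.0, -0.0]
contact_force: [-0.2, -0.8, -0.8]
finger_gap: 0.363
```

>>> servo_tool(offset=[[0,0,0],[0,0,0],[0,0,0],[0,0,0],[0,0,0],[0,0,0],[0,0,0],[0,0,0]], dr=[[0,0,0],[0,0,0],[0,0,0],[0,0,0],[0,0,0],[0,0,0],[0,0,0],[0,0,0]])

```text
time: 12.7
position: [0.4947, 0.2541, 0.1674]
tool_rot: [-0.091, 0.996, 0.0, 0.0]
contact_force: [-0.6, 0.2, -1.3]
finger_gap: 0.367
```

```bash
python3 snap.py 7; python3 crop.py 7 200 250 285 175 50
python3 - <<'E'
from c import *
f,z0,k=fix(load("side",0))
print("stand hole",ray(f,(286.75,275.75),.024)*1000)
g=load("side",6)["pixels"][266:288,274:302]; print(g.sum(2)[5:16,6:20])
E
```

```text
t 12.7 p [494.68 254.1  167.36] yaw_y 100.4 tilt z [0. 0.] F [-0.55  0.19 -1.27] gap mm 34.17 j [ 0.39  0.44  1.7   0.    1.   -1.36]
scale 4 origin 150 200 235 125
stand hole [[502.60270958  -3.09509557  24.        ]]
[[225 224 219 217 222 220 221 217 219 212 217 218 216 220]
 [217 227 221 217 222 218 219 223 215 221 218 221 222 221]
 [175 226 219 225 218 224 224 226 230 223 222 219 214 222]
 [175 224 219 225 227 228 204 177 200 224 229 224 220 217]
 [233 224 217 225 189 106  82  76  74 142 210 219 217 215]
 [231 221 222 225 175  84  72  69  53 126 206 221 219 221]
 [227 222 220 231 201 144  93  62 102 195 224 222 220 219]
 [221 217 219 223 221 231 233 234 233 231 217 219 217 215]
 [217 221 218 215 221 220 221 219 219 218 222 215 221 222]
 [219 218 217 221 216 218 216 220 220 219 221 218 220 220]
 [220 218 213 220 221 216 217 218 221 217 214 219 225 217]]
```

View pics/z7.png

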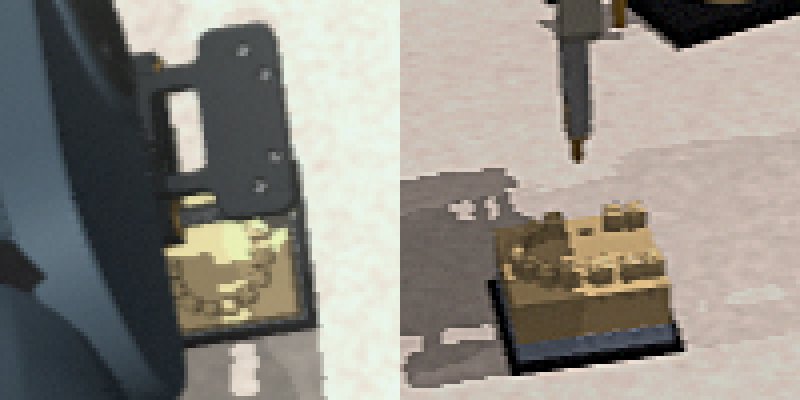

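```bash
python3 - <<'E'
from c import *
f,z0,k=fix(load("side",0)); g=load("side",7)
print("pred pin foot",proj(f,[[.4947,.2541,.075],[.4947,.2541-.003,.075],[.4947,.2541,.089]]))
p=g["pixels"].astype(int)
print(p[155:170,270:288,0]); print((p[155:170,270:288,0]-p[155:170,270:288,2]))
p=load("side",0)["pixels"].astype(int);print(p[178:188,273:290,0])
E
python3 - <<'E'
import numpy as np,cv2
p=np.load("pics/side7.npz")["pixels"][130:190,255:315,::-1]
cv2.imwrite("pics/z7b.png",cv2.convertScaleAbs(cv2.resize(p,None,fx=10,fy=10,interpolation=cv2.INTER_NEAREST),alpha=1.6))
E
```

```text
pred pin foot [[280.21948831 165.1067255 ]
 [280.21909982 165.92458355]
 [279.84284521 158.67303704]]
[[128 128 127 128 133 104  44  37  41  44  40  32  84 127 131 123 123 125]
 [128 129 128 128 133 118  70  38  38  41  39  36  62 112 128 122 122 122]
 [129 128 128 129 133 111  60  32  41  41  40  33  59 109 130 129 130 129]
 [128 127 128 128 130 137 106  33  35  40  37  50  89 121 130 128 128 129]
 [128 129 128 129 129 133 108  50  48  49  45  52 103 135 129 130 128 128]
 [127 127 128 128 128 130 125  86  34  31  57 115 139 130 130 127 128 129]
 [129 129 128 128 128 131 135 109  47  32  83 126 134 129 129 129 128 128]
 [127 127 129 128 128 128 133 106  44  30  82 124 131 128 128 128 126 128]
 [129 127 127 128 128 130 134 105  42  30  57 110 132 128 129 126 128 128]
 [128 128 129 128 128 129 134 111  58  22  75 123 130 129 128 128 129 128]
 [129 127 128 129 128 129 130 135 100  59 111 135 130 127 128 127 129 130]
 [127 128 127 129 127 128 128 129 132 134 132 129 128 129 128 128 129 126]
 [128 127 129 128 126 127 129 128 128 130 128 129 128 129 128 128 128 128]
 [128 128 129 129 129 1
[... 994 characters left out ...]
 93 127 125 123 125 123 125 124 124 130  99  98 135 136 131]
 [ 93  91 108 122 127 125 125 125 125 125 125 130 101  50  51  50  51]
 [132 124 113 117 127 126 125 127 126 128 127 130 103  49  55  57  59]
 [ 46  45  58 103 129 127 124 125 124 121 125 132 100  41  50  51  52]
 [ 56  55  50  99 131 123 100  71  57  62 105 132 102  50  39  40  38]
 [ 52  48  45  90 124 125  96  46  41  75 110 129 130 132 136 135 135]
 [ 41  47  57 101 130 127 128 131 131 132 127 126 126 127 127 126 126]
 [134 134 132 129 125 125 125 126 128 125 125 124 125 125 124 124 125]
 [129 126 127 125 126 126 124 124 123 125 125 125 124 124 124 125 126]
 [124 125 124 126 125 124 124 125 126 125 124 124 127 126 125 124 125]]
```

View pics/z7b.png

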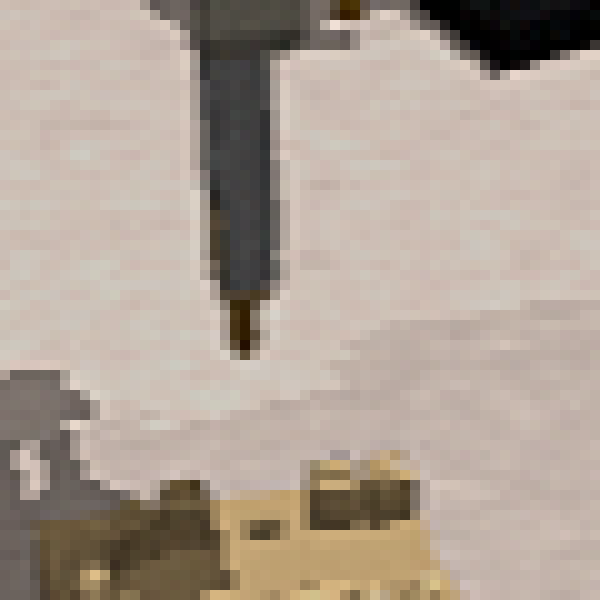

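Run:
```python
from c import *
f,z0,k=fix(load("side",0))
print("pin",ray(f,(278.9,162.5),.080)*1000,"hole",ray(f,(281.1,182.4),.036)*1000)
print("hole geo",)
g,_,_=fix(load("top",0))
# teeth either side of the gap in side view z ~ top of teeth .047: gap edges at row ~176-181
```

```text
pin [[492.45441633 255.43565692  80.        ]] hole [[494.4345244  254.42996906  36.        ]]
hole geo
```

>>> servo_tool(offset=[[0.17,0,-0.5],[0,0,-0.8],[0,0,-0.8],[0,0,-0.7],[0,0,-0.5],[0,0,-0.2],[0,0,0],[0,0,0]], dr=[[0,0,0],[0,0,0],[0,0,0],[0,0,0],[0,0,0],[0,0,0],[0,0,0],[0,0,0]])

```text
time: 13.6
position: [0.4965, 0.2542, 0.1325]
tool_rot: [-0.091, 0.996, 0.0, 0.0]
contact_force: [-0.1, -0.5, 0.8]
finger_gap: 0.364
```

```bash
python3 snap.py 8
python3 - <<'E'
import numpy as np,cv2
from c import *
a=np.load("pics/side8.npz")["pixels"][150:200,255:310,::-1]
b=np.load("pics/top8.npz")["pixels"][230:290,170:225,::-1]
z=lambda p,s:cv2.convertScaleAbs(cv2.resize(p,None,fx=s,fy=s,interpolation=cv2.INTER_NEAREST),alpha=1.6)
A=z(a,8);B=z(b,6);H=max(len(A),len(B));pad=lambda q:cv2.copyMakeBorder(q,0,H-len(q),0,0,0)
cv2.imwrite("pics/z8.png",np.hstack([pad(A),pad(B)]))
f,z0,k=fix(load("side",0));print(proj(f,[[.4964,.2541,.0395]]))
print(load("side",8)["pixels"][172:188,272:290,0])
E
```

```text
t 13.6 p [496.49 254.23 132.54] yaw_y 100.4 tilt z [0.0003 0.0002] F [-0.1  -0.52  0.84] gap mm 33.82 j [ 0.39  0.49  1.72  0.    0.93 -1.36]
[[282.02523531 180.92767967]]
[[132 130 130 125 124 112  68  37  41  43  40  34  79 119 127 123 122 122]
 [121 120 122 122 124 105  56  34  41  43  40  33  77 116 123 122 120 120]
 [119 120 123 124 126 131 100  35  38  39  36  46  83 116 125 122 118 120]
 [122 123 123 123 124 126 103  52  49  53  48  81 119 127 125 123 104 101]
 [128 130 127 125 123 127 118  72  28  30 102 135 127 109  98 114 129 126]
 [132 123 123 128 124 125 133 100  30  32  73 118 129 110  81  86  80  87]
 [ 62  59  42  87 127 125 128  97  32  34  71 114 130  97  95 131 130 126]
 [ 55  61  53  74 116 128 111  85  47  30  73 115 126  96  47  55  56  54]
 [ 69  71  68  63  59  62  62  57  41  44  96 127 125  97  50  53  57  58]
 [ 50  52  47  46  58  65  67  66  60  95 125 123 126  96  42  49  56  53]
 [ 51  52  49  48  57  68  66  57  57  52  56 101 127  98  45  38  40  41]
 [ 51  49  51  47  57  69  66  55  47  44  71 109 124 124 126 128 129 128]
 [ 54  50  52  50  57  66  67  66  68  63 101 128 122 119 121 123 121 120]
 [ 68  69  69  68  68  67  67  69  64  61  99 125 121 119 119 120 120 121]
 [ 65  66  68  67  67  65  65  66  68  60 101 127 122 120 119 120 119 120]
 [ 67  67  68  65  66  67  67  66  67  63  57  95 124 121 120 121 119 120]]
```

View pics/z8.png

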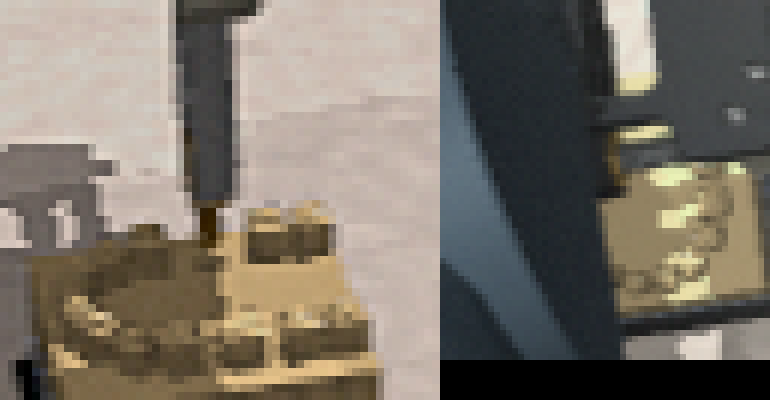

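>>> servo_tool(offset=[[0.05,-0.1,0],[0,0,-0.1],[0,0,-0.1],[0,0,-0.1],[0,0,0],[0,0,0],[0,0,0],[0,0,0]], dr=[[0,0,0],[0,0,0],[0,0,0],[0,0,0],[0,0,0],[0,0,0],[0,0,0],[0,0,0]])

```text
time: 14.5
position: [0.4969, 0.2532, 0.1294]
tool_rot: [-0.091, 0.996, -0.0, 0.0]
contact_force: [0.5, 1.0, -1.1]
finger_gap: 0.36
```

```bash
python3 snap.py 9
python3 - <<'E'
import numpy as np,cv2
from c import *
a=np.load("pics/side9.npz")["pixels"][165:195,265:305,::-1]
z=lambda p,s:cv2.convertScaleAbs(cv2.resize(p,None,fx=s,fy=s,interpolation=cv2.INTER_NEAREST),alpha=2)
cv2.imwrite("pics/z9.png",z(a,16))
print(load("side",9)["pixels"][174:188,275:288,0])
print(load("side",9)["pixels"][174:188,275:288].astype(int)@[1,0,-1])
E
```

```text
t 14.5 p [496.86 253.16 129.35] yaw_y 100.41 tilt z [ 0. -0.] F [ 0.46  0.98 -1.11] gap mm 33.51 j [ 0.39  0.5   1.73 -0.    0.92 -1.36]
[[125 126 106  60  39  40  43  41  35  64 110 127 122]
 [124 125 131  98  28  39  41  37  33  59 107 127 124]
 [125 123 128 105  51  41  41  41  51 103 114  98 116]
 [128 126 127 108  65  51  50  73  89 111 113  82  85]
 [ 87 127 126 130 106  45  36  59 108 133  99  95 130]
 [ 75 115 128 110  83  48  36  57 103 129  96  48  55]
 [ 61  61  62  62  58  43  36  59 106 130  98  50  55]
 [ 47  57  66  67  60  43  35  60 107 129  96  40  51]
 [ 48  57  68  66  61  47  39  60 104 126  98  43  40]
 [ 47  57  68  68  58  48  45  73 108 125 124 125 129]
 [ 48  58  68  65  69  66  63 101 125 121 120 122 121]
 [ 68  67  66  67  67  66  62 101 128 121 120 119 120]
 [ 67  67  67  67  65  66  65  59  97 123 121 120 119]
 [ 66  65  67  68  65  67  64  59  97 124 122 119 119]]
[[16 15 13 14  9  0  0  0 -1  6 13 16 15]
 [15 15 16 14  6 -1 -1 -1 -1  2 10 14 11]
 [15 15 16 15 11  3  4  9 11 13 17 26 43]
 [14 15 14 15 20 24 25 19 19 14 17 32 36]
 [11 15 13 13 15 30 36 19 12 14 15 37 52]
 [23 13 16 18 21 28 34 33 46 54 41 23 21]
 [29 26 28 28 28 31 33 35 45 50 40 20 21]
 [20 24 29 27 28 31 35 37 45 51 37 19 21]
 [19 24 28 29 24 27 25 26 41 49 41 17 16]
 [18 24 28 27 24 19 18 30 45 48 50 51 52]
 [19 25 27 28 27 28 26 40 50 50 48 48 48]
 [28 26 28 27 27 29 26 41 50 47 49 47 48]
 [27 28 28 27 28 29 27 24 39 48 49 48 47]
 [26 26 28 26 27 26 26 24 40 50 49 48 48]]
```

View pics/z9.png

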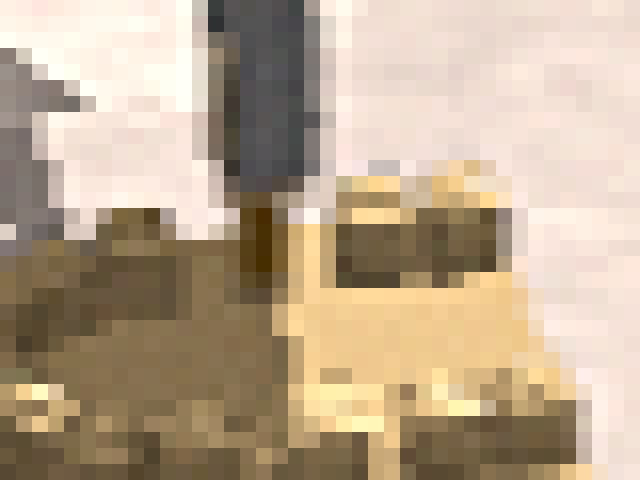

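>>> servo_tool(offset=[[0,-0.04,-0.05],[0,0,-0.05],[0,0,-0.05],[0,0,-0.05],[0,0,0],[0,0,0],[0,0,0],[0,0,0]], dr=[[0,0,0],[0,0,0],[0,0,0],[0,0,0],[0,0,0],[0,0,0],[0,0,0],[0,0,0]])

```text
time: 15.4
position: [0.4969, 0.2528, 0.1274]
tool_rot: [-0.091, 0.996, 0.0, 0.0]
contact_force: [0.6, 0.1, -0.7]
finger_gap: 0.362
```

Run:
```python
from st import *
st()
for i in range(6):
    f=r.get_obs(); print(f["contact_force"].round(2),f["moment"].round(3))
```

```text
t 15.4 p [496.86 252.76 127.36] yaw_y 100.41 tilt z [0. 0.] F [ 0.57  0.06 -0.72] gap mm 33.7 j [ 0.39  0.5   1.73 -0.    0.92 -1.37]
[ 0.57  0.06 -0.72] [0.137 0.019 0.052]
[ 0.57  0.06 -0.72] [0.137 0.019 0.052]
[ 0.57  0.06 -0.72] [0.137 0.019 0.052]
[ 0.57  0.06 -0.72] [0.137 0.019 0.052]
[ 0.57  0.06 -0.72] [0.137 0.019 0.052]
[ 0.57  0.06 -0.72] [0.137 0.019 0.052]
```

>>> servo_tool(offset=[[0,0,-0.05],[0,0,-0.05],[0,0,-0.05],[0,0,-0.05],[0,0,0],[0,0,0],[0,0,0],[0,0,0]], dr=[[0,0,0],[0,0,0],[0,0,0],[0,0,0],[0,0,0],[0,0,0],[0,0,0],[0,0,0]])

```text
time: 16.2
position: [0.4968, 0.2528, 0.1253]
tool_rot: [-0.091, 0.996, 0.0, -0.0]
contact_force: [-0.4, 3.0, 0.1]
finger_gap: 0.365
```

```bash
python3 snap.py 10;python3 st.py
python3 - <<'E'
import numpy as np,cv2
from c import *
a=np.load("pics/side10.npz")["pixels"][165:195,265:305,::-1]
z=lambda p,s:cv2.convertScaleAbs(cv2.resize(p,None,fx=s,fy=s,interpolation=cv2.INTER_NEAREST),alpha=2)
cv2.imwrite("pics/z10.png",z(a,16))
E
python3 -c "
from st import *
print(r.get_obs()['moment'])"
```

```text
t 16.2 p [496.82 252.85 125.3 ] yaw_y 100.41 tilt z [-0.0001  0.0002] F [-0.37  3.04  0.1 ] gap mm 33.95 j [ 0.39  0.5   1.73  0.    0.91 -1.37]
t 16.3 p [496.82 252.83 125.32] yaw_y 100.41 tilt z [-0.0001  0.0001] F [-0.52  3.38 -0.14] gap mm 34.04 j [ 0.39  0.5   1.73  0.    0.91 -1.37]
[ 0.84151951  0.26094993 -0.00893978]
```

View pics/z10.png

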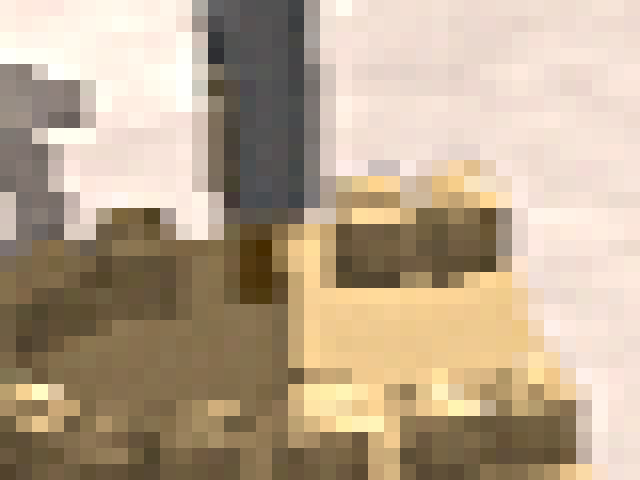

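>>> servo_tool(offset=[[0,0.04,0],[0,0.04,0],[0,0,0],[0,0,0],[0,0,0],[0,0,0],[0,0,0],[0,0,0]], dr=[[0,0,0],[0,0,0],[0,0,0],[0,0,0],[0,0,0],[0,0,0],[0,0,0],[0,0,0]])

```text
time: 17.1
position: [0.4968, 0.2535, 0.1253]
tool_rot: [-0.091, 0.996, -0.0, -0.0]
contact_force: [-0.7, 0.5, -0.6]
finger_gap: 0.359
```

```bash
echo 'print((o["moment"]*1000).round(0))' > /dev/null; sed -i 's/^    return o/    print("M",o["moment"].round(3)); return o/' st.py; python3 st.py
```

```text
t 17.1 p [496.85 253.51 125.32] yaw_y 100.41 tilt z [-0.0001 -0.0001] F [-0.69  0.5  -0.64] gap mm 33.43 j [ 0.39  0.5   1.73 -0.    0.91 -1.36]
M [0.174 0.145 0.009]
```

>>> servo_tool(offset=[[-0.03,0.02,0],[0,0,-0.1],[0,0,-0.1],[0,0,-0.1],[0,0,-0.1],[0,0,0],[0,0,0],[0,0,0]], dr=[[0,0,0],[0,0,0],[0,0,0],[0,0,0],[0,0,0],[0,0,0],[0,0,0],[0,0,0]])

```text
time: 17.9
position: [0.4965, 0.2538, 0.1213]
tool_rot: [-0.091, 0.996, -0.0, -0.0]
contact_force: [0.4, 0.5, -1.8]
finger_gap: 0.363
```

```bash
python3 st.py
```

```text
t 17.9 p [496.55 253.75 121.32] yaw_y 100.41 tilt z [-0. -0.] F [ 0.39  0.49 -1.76] gap mm 33.8 j [ 0.39  0.51  1.73 -0.    0.9  -1.36]
M [ 0.099  0.057 -0.039]
```

>>> servo_tool(offset=[[0,0,-0.08],[0,0,-0.08],[0,0,-0.08],[0,0,-0.08],[0,0,-0.06],[0,0,-0.06],[0,0,0],[0,0,0]], dr=[[0,0,0],[0,0,0],[0,0,0],[0,0,0],[0,0,0],[0,0,0],[0,0,0],[0,0,0]])

```text
time: 18.7
position: [0.4969, 0.2539, 0.1175]
tool_rot: [-0.091, 0.996, 0.0, 0.001]
contact_force: [-0.6, -0.3, 5.0]
finger_gap: 0.364
```

```bash
python3 st.py
```

```text
t 18.7 p [496.93 253.91 117.48] yaw_y 100.41 tilt z [0.001  0.0004] F [-0.63 -0.31  4.99] gap mm 33.82 j [ 0.39  0.51  1.73 -0.    0.9  -1.36]
M [ 0.06   0.185 -0.024]
```

>>> servo_tool(offset=[[0,0,-0.06],[0,0,-0.06],[0,0,-0.06],[0,0,-0.06],[0,0,0],[0,0,0],[0,0,0],[0,0,0]], dr=[[0,0,0],[0,0,0],[0,0,0],[0,0,0],[0,0,0],[0,0,0],[0,0,0],[0,0,0]])

```text
time: 19.5
position: [0.4969, 0.2539, 0.1151]
tool_rot: [-0.091, 0.996, 0.0, 0.001]
contact_force: [-0.8, 0.2, 5.1]
finger_gap: 0.365
```

```bash
python3 st.py
```

```text
t 19.5 p [496.93 253.93 115.06] yaw_y 100.4 tilt z [0.001  0.0005] F [-0.82  0.17  5.15] gap mm 33.92 j [ 0.39  0.52  1.73  0.    0.89 -1.36]
M [0.125 0.184 0.058]
```

Another 0.8 mm, in fine steps.

>>> servo_tool(offset=[[0,0,-0.03],[0,0,-0.03],[0,0,-0.02],[0,0,0],[0,0,0],[0,0,0],[0,0,0],[0,0,0]], dr=[[0,0,0],[0,0,0],[0,0,0],[0,0,0],[0,0,0],[0,0,0],[0,0,0],[0,0,0]])

```text
time: 20.3
position: [0.497, 0.254, 0.1144]
tool_rot: [-0.091, 0.996, 0.0, 0.001]
contact_force: [-1.3, 0.3, 6.4]
finger_gap: 0.364
```

```bash
python3 st.py
```

```text
t 20.3 p [496.97 254.   114.38] yaw_y 100.41 tilt z [0.0012 0.0006] F [-1.27  0.3   6.42] gap mm 33.87 j [ 0.39  0.52  1.73  0.    0.89 -1.36]
M [ 0.18   0.263 -0.017]
```

>>> servo_tool(offset=[[0,0,-0.03],[0,0,0],[0,0,-0.03],[0,0,0],[0,0,0],[0,0,0],[0,0,0],[0,0,0]], dr=[[0,0,0],[0,0,0],[0,0,0],[0,0,0],[0,0,0],[0,0,0],[0,0,0],[0,0,0]])

```text
time: 21.1
position: [0.4971, 0.2541, 0.114]
tool_rot: [-0.091, 0.996, 0.0, 0.001]
contact_force: [-1.3, 1.3, 8.5]
finger_gap: 0.363
```

```bash
python3 snap.py 11
python3 - <<'E'
import numpy as np,cv2
from c import *
a=np.load("pics/side11.npz")["pixels"][160:200,260:310,::-1]
z=lambda p,s:cv2.convertScaleAbs(cv2.resize(p,None,fx=s,fy=s,interpolation=cv2.INTER_NEAREST),alpha=2)
cv2.imwrite("pics/z11.png",z(a,14))
E
```

```text
t 21.1 p [497.13 254.09 113.98] yaw_y 100.4 tilt z [0.0016 0.0008] F [-1.3   1.34  8.46] gap mm 33.73 j [ 0.39  0.52  1.73  0.    0.89 -1.36]
M [ 0.184  0.264 -0.026]
```

View pics/z11.png

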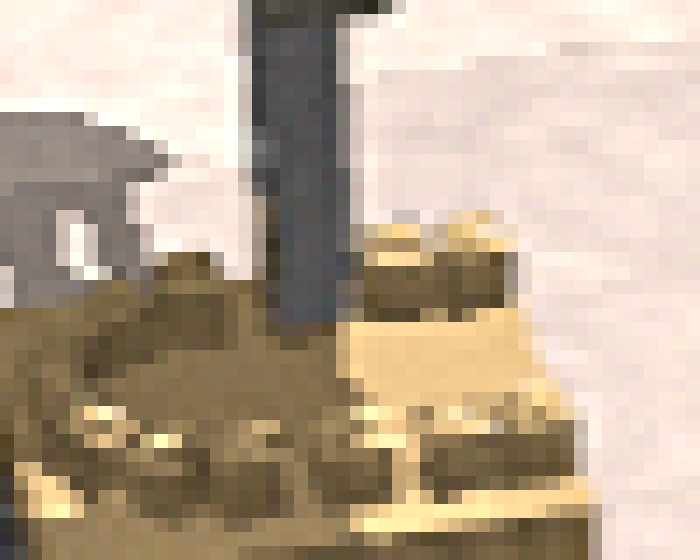

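>>> servo_tool(offset=[[0,0,-0.02],[0,0,-0.02],[0,0,0],[0,0,0],[0,0,0],[0,0,0],[0,0,0],[0,0,0]], dr=[[0,0,0],[0,0,0],[0,0,0],[0,0,0],[0,0,0],[0,0,0],[0,0,0],[0,0,0]])

```text
time: 22.0
position: [0.4972, 0.2541, 0.1137]
tool_rot: [-0.091, 0.996, 0.0, 0.001]
contact_force: [-0.7, 0.8, 8.6]
finger_gap: 0.369
```

```bash
python3 st.py
```

```text
t 22.0 p [497.2  254.09 113.66] yaw_y 100.41 tilt z [0.0017 0.0008] F [-0.72  0.75  8.59] gap mm 34.33 j [ 0.39  0.52  1.73  0.    0.89 -1.36]
M [0.164 0.269 0.028]
```

>>> servo_tool(offset=[[0,0,-0.02],[0,0,-0.02],[0,0,-0.01],[0,0,0],[0,0,0],[0,0,0],[0,0,0],[0,0,0]], dr=[[0,0,0],[0,0,0],[0,0,0],[0,0,0],[0,0,0],[0,0,0],[0,0,0],[0,0,0]])

```text
time: 22.8
position: [0.4973, 0.2541, 0.1133]
tool_rot: [-0.091, 0.996, 0.0, 0.001]
contact_force: [-1.6, 0.6, 10.0]
finger_gap: 0.366
```

```bash
python3 st.py
```

```text
t 22.8 p [497.29 254.11 113.29] yaw_y 100.4 tilt z [0.002  0.0009] F [-1.63  0.63  9.96] gap mm 34.0 j [ 0.39  0.52  1.73  0.    0.89 -1.36]
M [0.133 0.266 0.051]
```

>>> servo_tool(offset=[[0,0,-0.02],[0,0,-0.02],[0,0,0],[0,0,0],[0,0,0],[0,0,0],[0,0,0],[0,0,0]], dr=[[0,0,0],[0,0,0],[0,0,0],[0,0,0],[0,0,0],[0,0,0],[0,0,0],[0,0,0]])

```text
time: 23.6
position: [0.4973, 0.2541, 0.1128]
tool_rot: [-0.091, 0.996, 0.0, 0.001]
contact_force: [-0.2, 0.5, 8.3]
finger_gap: 0.361
```

```bash
python3 snap.py 12
python3 - <<'E'
from c import *
f,z0,k=fix(load("side",0))
for i in (9,11,12):
    g=load("side",i);g["t"]=f["t"];P=cloud(g)
    print(i,g["pixels"][174:188,276:288,0])
E
```

```text
t 23.6 p [497.27 254.13 112.83] yaw_y 100.41 tilt z [0.002  0.0009] F [-0.2   0.53  8.32] gap mm 33.56 j [ 0.39  0.52  1.73  0.    0.88 -1.36]
M [ 0.157  0.201 -0.003]
9 [[126 106  60  39  40  43  41  35  64 110 127 122]
 [125 131  98  28  39  41  37  33  59 107 127 124]
 [123 128 105  51  41  41  41  51 103 114  98 116]
 [126 127 108  65  51  50  73  89 111 113  82  85]
 [127 126 130 106  45  36  59 108 133  99  95 130]
 [115 128 110  83  48  36  57 103 129  96  48  55]
 [ 61  62  62  58  43  36  59 106 130  98  50  55]
 [ 57  66  67  60  43  35  60 107 129  96  40  51]
 [ 57  68  66  61  47  39  60 104 126  98  43  40]
 [ 57  68  68  58  48  45  73 108 125 124 125 129]
 [ 58  68  65  69  66  63 101 125 121 120 122 121]
 [ 67  66  67  67  66  62 101 128 121 120 119 120]
 [ 67  67  67  65  66  65  59  97 123 121 120 119]
 [ 65  67  68  65  67  64  59  97 124 122 119 119]]
11 [[127 119  83  45  40  42  41  38  46 101 129 123]
 [126 118  87  43  39  43  43  39  48 101 130 125]
 [126 118  83  38  38  43  43  41  50  80 101 116]
 [127 118  80  28  37  45  43  40  52  81  89  88]
 [129 12
[... 520 characters left out ...]
 48  44  45  40  38  34  95 128 121]
 [126 118  87  46  35  43  44  40  35  97 131 125]
 [127 119  83  36  36  42  42  39  34  72 105 118]
 [128 119  80  32  40  43  43  42  38  72  90  87]
 [130 120  78  34  43  43  42  40  39  50 104 132]
 [118 121  71  34  39  44  42  45  40  50  57  56]
 [ 62  62  49  41  43  45  41  43  40  52  59  55]
 [ 60  70  55  39  44  43  43  39  37  45  52  51]
 [ 57  71  63  49  40  41  42  36  36  47  53  41]
 [ 56  70  59  45  43  44  44  43  84 121 131 130]
 [ 58  68  68  64  47  51  60  64 101 129 122 123]
 [ 67  66  67  67  69  68  68  62 101 129 120 120]
 [ 65  68  67  66  66  65  67  63  57  95 124 121]
 [ 67  68  66  66  67  67  67  64  59 100 125 121]]
```

>>> servo_tool(offset=[[0,0,0.05],[0,0,0.04],[0,0,0],[0,0,0],[0,0,0],[0,0,0],[0,0,0],[0,0,0]], dr=[[0,0,0],[0,0,0],[0,0,0],[0,0,0],[0,0,0],[0,0,0],[0,0,0],[0,0,0]])

```text
time: 24.5
position: [0.4967, 0.2539, 0.1129]
tool_rot: [-0.091, 0.996, 0.0, 0.0]
contact_force: [0.2, 1.9, 5.9]
finger_gap: 0.365
```

```bash
python3 st.py
python3 - <<'E'
from c import *
f,_,_=fix(load("side",0))
R=lambda a:np.array([[np.cos(a),-np.sin(a)],[np.sin(a),np.cos(a)]])
for nm,p,z in (("die front bottom",(0,-6),36),("die front top",(0,-6),54),("jaw tip outer",(0,-10),40),("jaw tip outer low",(0,-10),38.7)):
    q=R(np.radians(10.4))@p+[494.6,254.4]; print(nm,proj(f,np.r_[q,z]/1000))
E
```

```text
t 24.5 p [496.74 253.9  112.93] yaw_y 100.41 tilt z [0.0005 0.0003] F [0.2  1.85 5.85] gap mm 33.97 j [ 0.39  0.52  1.73  0.    0.89 -1.36]
M [0.468 0.099 0.012]
die front bottom [[281.74900098 184.03479513]]
die front top [[281.28854072 176.09434467]]
jaw tip outer [[282.02655588 183.37599996]]
jaw tip outer low [[282.05940475 183.94653958]]
```

>>> servo_tool(offset=[[0,0,0.03],[0,0,0.02],[0,0,0],[0,0,0],[0,0,0],[0,0,0],[0,0,0],[0,0,0]], dr=[[0,0,0],[0,0,0],[0,0,0],[0,0,0],[0,0,0],[0,0,0],[0,0,0],[0,0,0]])

```text
time: 25.3
position: [0.4965, 0.2537, 0.1132]
tool_rot: [-0.091, 0.996, -0.0, -0.0]
contact_force: [0.3, 2.7, 0.5]
finger_gap: 0.362
```

```bash
python3 st.py
```

```text
t 25.3 p [496.5  253.75 113.16] yaw_y 100.41 tilt z [-0.0002 -0.    ] F [0.32 2.74 0.53] gap mm 33.64 j [ 0.39  0.52  1.73  0.    0.89 -1.36]
M [ 0.653 -0.011  0.046]
```

>>> servo_tool(offset=[[0,0,0],[0,0,0],[0,0,0],[0,0,0],[0,0,0.1],[0,0,0.1],[0,0,0.05],[0,0,0]], dr=[[0,0,0],[0,0,0],[0,0,0],[0,0,0],[0,0,0],[0,0,0],[0,0,0],[0,0,0]], gripper=3.53)

```text
time: 26.1
position: [0.4966, 0.2538, 0.1159]
tool_rot: [-0.091, 0.996, 0.0, 0.0]
contact_force: [0.5, -0.0, -0.6]
finger_gap: 0.382
```

```bash
python3 snap.py 13;  python3 - <<'E'
import numpy as np,cv2
a=np.load("pics/side13.npz")["pixels"][160:200,260:310,::-1]
z=lambda p,s:cv2.convertScaleAbs(cv2.resize(p,None,fx=s,fy=s,interpolation=cv2.INTER_NEAREST),alpha=2)
cv2.imwrite("pics/z13.png",z(a,14))
E
```

```text
t 26.1 p [496.62 253.77 115.87] yaw_y 100.4 tilt z [0.0002 0.0001] F [ 0.53 -0.01 -0.62] gap mm 35.54 j [ 0.39  0.52  1.73 -0.    0.89 -1.36]
M [ 0.053  0.033 -0.025]
```

View pics/z13.png

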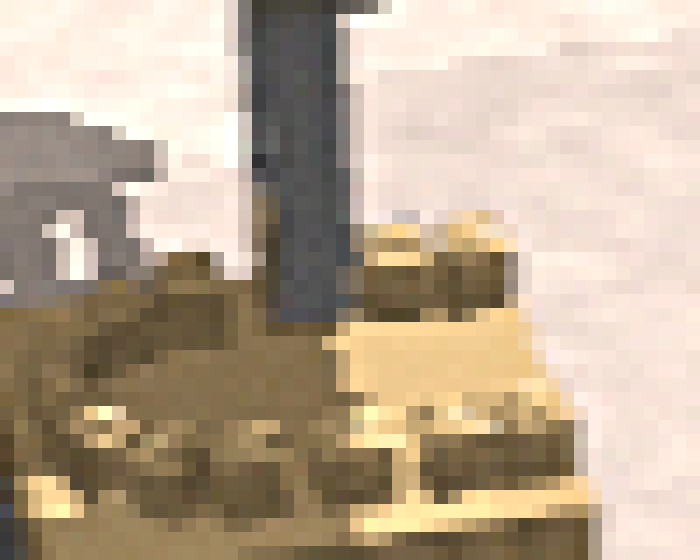

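>>> servo_tool(offset=[[0,0,0],[0,0,0],[0,0,0],[0,0,0.2],[0,0,0.5],[0,0,1],[0,0,1.5],[0,0,1.8]], dr=[[0,0,0],[0,0,0],[0,0,0],[0,0,0],[0,0,0],[0,0,0],[0,0,0],[0,0,0]], gripper=3.87)

```text
time: 27.0
position: [0.4964, 0.2537, 0.1667]
tool_rot: [-0.091, 0.996, -0.0, -0.0]
contact_force: [-0.4, -0.0, 0.0]
finger_gap: 0.418
```

```bash
python3 snap.py 14;  python3 - <<'E'
import numpy as np,cv2
a=np.load("pics/side14.npz")["pixels"][140:200,260:310,::-1]
z=lambda p,s:cv2.convertScaleAbs(cv2.resize(p,None,fx=s,fy=s,interpolation=cv2.INTER_NEAREST),alpha=2)
cv2.imwrite("pics/z14.png",z(a,10))
E
```

```text
t 27.0 p [496.44 253.74 166.74] yaw_y 100.41 tilt z [-0.0002 -0.0001] F [-0.36 -0.03  0.02] gap mm 38.88 j [ 0.39  0.44  1.7   0.    1.   -1.36]
M [ 0.028 -0.013  0.016]
```

View pics/z14.png

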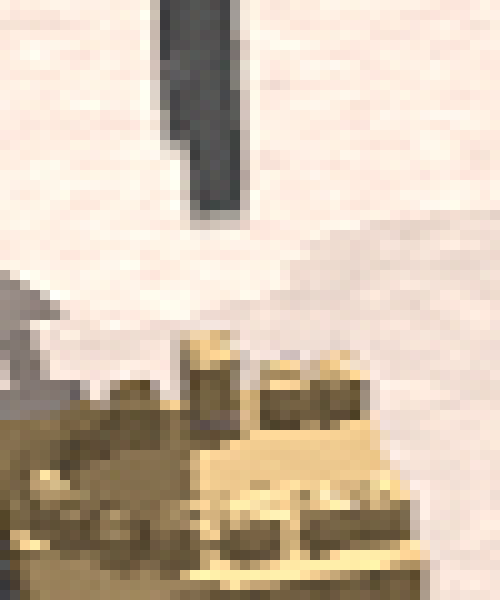

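Run:
```python
from c import *
f,_,_=fix(load("side",0)); g=load("side",14); g["t"]=f["t"]; P=cloud(g)*1000
m=(abs(P[...,0]-495)<9)&(abs(P[...,1]-254)<12)&(P[...,2]>38)&(P[...,2]<70)
v,u=np.nonzero(m)
for vv in sorted(set(v)): 
    X=P[vv][m[vv]]; print(vv,sorted(u[v==vv])[0],sorted(u[v==vv])[-1],X.mean(0).round(1))
q=(abs(P[...,0]-495)<35)&(abs(P[...,1]-232)<35)&(P[...,2]>33)&(P[...,2]<40); print("flat",np.median(P[q][:,2]))
uv=proj(f,[[.4946,.2544,.054],[.4946,.2484,.054],[.4946,.2604,.054],[.4946,.2484,.036]]);print(uv)
print(g["pixels"][170:187,276:287,0])
```

```text
173 279 282 [494.2 258.5  54.8]
174 278 283 [494.2 254.9  54.8]
175 278 283 [494.1 255.3  52.3]
176 279 283 [495.1 248.9  54. ]
177 279 284 [495.9 250.5  50.7]
178 279 284 [495.9 249.6  49. ]
179 279 284 [495.7 249.5  46.8]
180 279 284 [495.6 249.2  44.7]
181 279 284 [495.5 249.1  42.5]
182 279 284 [495.4 249.7  39.9]
183 280 280 [492.4 248.2  38.7]
184 280 286 [498.2 244.   38.8]
flat 36.19306838720419
[[280.72091166 174.48164108]
 [280.72233497 176.1416797 ]
 [280.71950069 172.83599305]
 [281.18868617 184.08250322]]
[[130 129 129 131 129 129 121 117 117 120 122]
 [129 129 132 124 119 119 119 119 118 124 126]
 [120 121 121 120 122 122 123 120 123 122 124]
 [121 111 109 120 121 111  99 111 123 121 120]
 [126 105  87 112 123 114 112 120 126 121 123]
 [126 105  70  95 120 127 132 112 106 125 123]
 [127 107  59  89 112  91  70  64 104 111  96]
 [128 109  60  45  50  49  53  71 112 112  82]
 [129 112  70  43  59  53  49  74 115 102  95]
 [113 115  64  48  58  58  51  69 113  99  49]
 [110 124  82  50  59  57  50  58 106 102  50]
 [ 56  66  50  44  57  58  56  67 111  99  41]
 [ 56  68  61  48  45  50  52  59 104 101  45]
 [ 58  68  57  47  48  48  49  47  94 126 128]
 [ 62  68  66  61  58  55  98 128 123 121 120]
 [ 66  65  61 101 132 126 124 122 120 119 119]
 [ 66  64  73 107 127 119 121 120 120 119 120]]
```

>>> servo_tool(offset=[[-0.13,-1.5,0],[-0.13,-2.5,0],[-0.13,-3.5,0],[-0.13,-4,0],[-0.14,-4,0],[-0.14,-4,0],[-0.14,-4,0],[-0.14,-4,0]], dr=[[0,0,-0.35],[0,0,-0.35],[0,0,-0.35],[0,0,-0.35],[0,0,-0.35],[0,0,-0.35],[0,0,-0.35],[0,0,-0.35]])

```text
time: 27.9
position: [0.4845, -0.0234, 0.165]
tool_rot: [-0.066, 0.998, 0.0, -0.001]
contact_force: [1.4, 0.2, -0.4]
finger_gap: 0.419
```

>>> servo_tool(offset=[[-0.14,-4,0],[-0.14,-4,0],[-0.14,-4,0],[-0.14,-4,0],[-0.14,-4,0],[-0.14,-3,0],[-0.14,-2,0],[-0.11,-1.18,0]], dr=[[0,0,0],[0,0,0],[0,0,0],[0,0,0],[0,0,0],[0,0,0],[0,0,0],[0,0,0]])

```text
time: 28.7
position: [0.4736, -0.2847, 0.1648]
tool_rot: [-0.065, 0.998, 0.0, -0.001]
contact_force: [0.0, -0.1, -0.3]
finger_gap: 0.419
```

>>> servo_tool(offset=[[0,0,0],[0,0,0],[0,0,0],[0,0,-1],[0,0,-1],[0,0,0],[0,0,0],[0,0,0]], dr=[[0,0,0],[0,0,0],[0,0,0],[0,0,0],[0,0,0],[0,0,0],[0,0,0],[0,0,0]])

```text
time: 29.5
position: [0.475, -0.283, 0.1458]
tool_rot: [-0.066, 0.998, -0.0, 0.0]
contact_force: [0.7, -0.7, -0.6]
finger_gap: 0.417
```

```bash
python3 snap.py 15; python3 crop.py 15 200 250 265 410 50
```

```text
t 29.5 p [ 474.97 -283.04  145.83] yaw_y 97.61 tilt z [ 0.0001 -0.0001] F [ 0.74 -0.71 -0.57] gap mm 38.8 j [-0.62  0.47  1.73 -0.    0.95 -2.33]
M [ 0.049 -0.04   0.017]
scale 4 origin 150 200 215 360
```

View pics/z15.png

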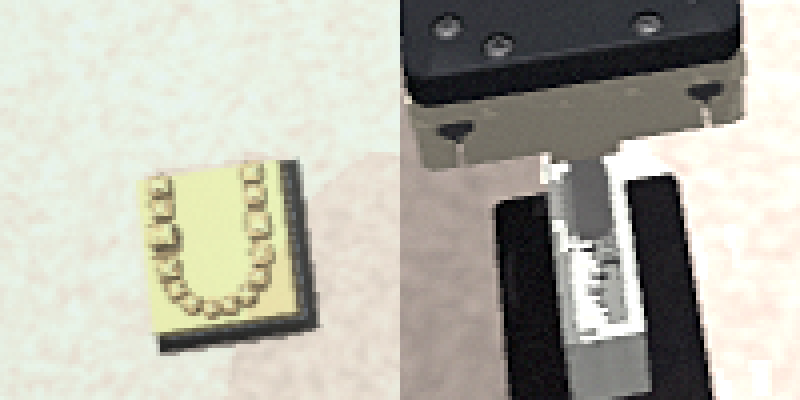

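Run:
```python
from c import *
f,_,_=fix(load("side",0)); g=load("side",15); g["t"]=f["t"]; P=cloud(g)*1000
m=(abs(P[...,0]-475)<15)&(P[...,1]>-312)&(P[...,1]<-270)&(P[...,2]>55)&(P[...,2]<125)
for lo in range(60,125,8):
    s=m&(P[...,2]>lo)&(P[...,2]<lo+8); X=P[s]
    if len(X)>4: print(lo,len(X),X.mean(0).round(1),X.min(0).round(1),X.max(0).round(1))
g0=load("side",0);g0["t"]=f["t"];P=cloud(g0)*1000
print("orig")
m=(abs(P[...,0]-475)<15)&(P[...,1]>-312)&(P[...,1]<-270)&(P[...,2]>44)&(P[...,2]<75)
for lo in range(48,70,8):
    s=m&(P[...,2]>lo)&(P[...,2]<lo+8); X=P[s]
    if len(X)>4: print(lo,len(X),X.mean(0).round(1),X.min(0).round(1),X.max(0).round(1))
a=load("top",15)["pixels"][235:275,175:215,::-1]
import cv2
cv2.imwrite("pics/z15b.png",cv2.convertScaleAbs(cv2.resize(a,None,fx=14,fy=14,interpolation=cv2.INTER_NEAREST),alpha=1.5))
```

```text
68 13 [ 476.4 -297.4   74.2] [ 471.9 -298.7   72.7] [ 479.9 -296.1   76. ]
76 19 [ 476.3 -299.2   79.9] [ 471.6 -301.2   76.1] [ 481.2 -297.    83.7]
84 42 [ 476.3 -300.5   88.4] [ 471.8 -302.    84.1] [ 480.9 -298.3   91.9]
92 41 [ 476.5 -300.3   96.5] [ 471.7 -301.9   92. ] [ 481.3 -298.6   99.6]
100 41 [ 476.5 -300.1  104.3] [ 471.8 -301.5  100.3] [ 481.  -298.3  107.9]
108 31 [ 476.6 -300.2  111.4] [ 471.7 -301.7  108.4] [ 481.3 -298.5  115.5]
orig
48 36 [ 476.7 -301.5   52.3] [ 471.4 -303.    48.3] [ 481.  -299.6   56. ]
56 41 [ 475.8 -300.9   59.8] [ 471.3 -302.9   56. ] [ 481.3 -299.6   64. ]
64 38 [ 476.4 -300.2   67.5] [ 471.5 -301.6   64. ] [ 480.8 -298.4   70.9]
```

View pics/z15b.png

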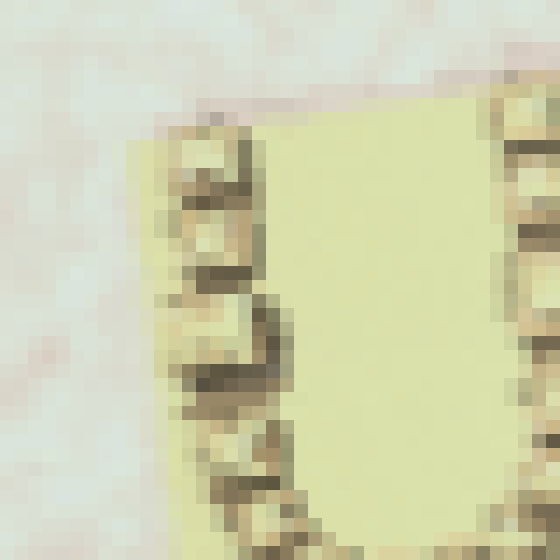

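>>> servo_tool(offset=[[-0.03,0,-0.7],[0,0,-1],[0,0,-1],[0,0,-1],[0,0,-1],[0,0,-0.8],[0,0,0],[0,0,0]], dr=[[0,0,0],[0,0,0],[0,0,0],[0,0,0],[0,0,0],[0,0,0],[0,0,0],[0,0,0]])

```text
time: 30.4
position: [0.4746, -0.2831, 0.0907]
tool_rot: [-0.066, 0.998, 0.0, -0.0]
contact_force: [0.2, -0.6, -0.4]
finger_gap: 0.419
```

```bash
python3 st.py
```

```text
t 30.4 p [ 474.64 -283.08   90.7 ] yaw_y 97.61 tilt z [-0.  0.] F [ 0.23 -0.55 -0.41] gap mm 39.01 j [-0.62  0.55  1.76 -0.    0.84 -2.33]
M [ 0.031 -0.055 -0.044]
```

>>> servo_tool(offset=[[0,0,-0.2],[0,0,-0.15],[0,0,-0.1],[0,0,-0.1],[0,0,0],[0,0,0],[0,0,0],[0,0,0]], dr=[[0,0,0],[0,0,0],[0,0,0],[0,0,0],[0,0,0],[0,0,0],[0,0,0],[0,0,0]])

```text
time: 31.2
position: [0.4746, -0.283, 0.0853]
tool_rot: [-0.066, 0.998, -0.0, 0.0]
contact_force: [0.8, 0.7, -0.1]
finger_gap: 0.418
```

```bash
python3 st.py
```

```text
t 31.2 p [ 474.58 -283.04   85.28] yaw_y 97.61 tilt z [ 0.0001 -0.0001] F [ 0.82  0.7  -0.09] gap mm 38.87 j [-0.62  0.55  1.76 -0.    0.82 -2.33]
M [0.026 0.039 0.04 ]
```

>>> servo_tool(offset=[[0,0,0],[0,0,0],[0,0,0],[0,0,0],[0,0,0],[0,0,0],[0,0,0],[0,0,0]], dr=[[0,0,0],[0,0,0],[0,0,0],[0,0,0],[0,0,0],[0,0,0],[0,0,0],[0,0,0]], gripper=5)

```text
time: 32.0
position: [0.4745, -0.2831, 0.0852]
tool_rot: [-0.066, 0.998, 0.0, -0.0]
contact_force: [-0.3, -0.2, 1.0]
finger_gap: 0.538
```

>>> servo_tool(offset=[[0,0,0],[0,0,0],[0,0,0],[0,0,0],[0,0,0],[0,0,0],[0,0,0],[0,0,0]], dr=[[0,0,0],[0,0,0],[0,0,0],[0,0,0],[0,0,0],[0,0,0],[0,0,0],[0,0,0]], gripper=9)

```text
time: 32.8
position: [0.4745, -0.283, 0.0852]
tool_rot: [-0.066, 0.998, 0.0, -0.0]
contact_force: [-0.3, 0.6, -0.5]
finger_gap: 0.969
```

>>> servo_tool(offset=[[0,0,1],[0,0,2],[0,0,2],[0,0,2],[0,0,2.5],[0,0,2.5],[0,0,2],[0,0,1]], dr=[[0,0,0],[0,0,0],[0,0,0],[0,0,0],[0,0,0],[0,0,0],[0,0,0],[0,0,0]])

```text
time: 33.6
position: [0.475, -0.2833, 0.2377]
tool_rot: [-0.066, 0.998, -0.001, 0.001]
contact_force: [-0.3, -1.0, 1.5]
finger_gap: 0.967
```

>>> servo_tool(offset=[[-0.5,2,0],[-1,3,0],[-1,4,0],[-1,4,0],[-1,4,0],[-1,3,0],[-0.5,2,0],[0,0,0]], dr=[[0,0,0],[0,0,0],[0,0,0],[0,0,0],[0,0,0],[0,0,0],[0,0,0],[0,0,0]])

```text
time: 34.4
position: [0.4138, -0.0614, 0.2353]
tool_rot: [-0.067, 0.998, 0.0, -0.0]
contact_force: [-0.4, -1.0, 0.4]
finger_gap: 0.967
```

```bash
python3 snap.py 16; python3 crop.py 16 200 260 265 415 50
```

```text
t 34.4 p [413.8  -61.36 235.29] yaw_y 97.74 tilt z [-0.0003  0.0003] F [-0.39 -1.04  0.45] gap mm 89.91 j [-0.26  0.11  1.97  0.    1.07 -1.96]
M [ 0.021 -0.017  0.031]
scale 4 origin 150 210 215 365
```

View pics/z16.png

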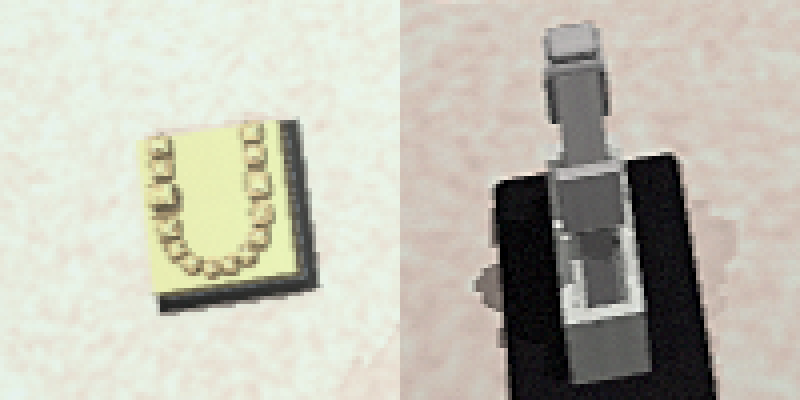

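View pics/side16.png

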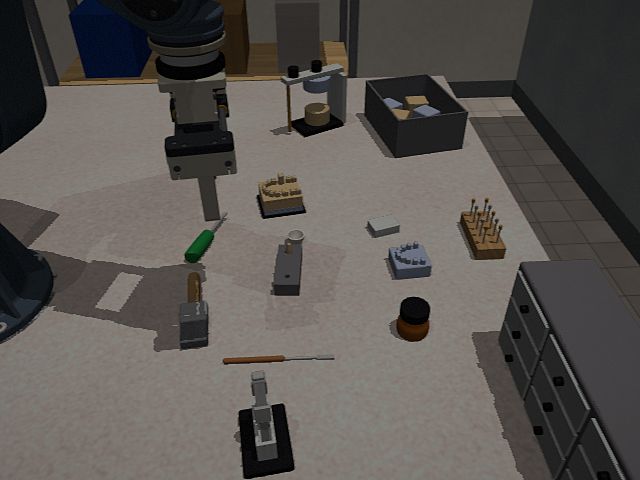

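Run:
```python
from c import *
for n in("top","side"):
    f,_,_=fix(load(n,0)); g=load(n,16); g["t"]=f["t"]; P=cloud(g)*1000
    m=(abs(P[...,0]-495)<10)&(abs(P[...,1]-254)<10)&(P[...,2]>50)&(P[...,2]<70); X=P[m]
    uv=np.argwhere(m)[:,::-1]; Y=ray(g,uv,.054)[:,:2]*1000
    print(n,"die top",len(X),X.mean(0).round(1),np.median(X[:,2]).round(1),cv2.minAreaRect(Y.astype(np.float32)))
    m=(abs(P[...,0]-474)<12)&(abs(P[...,1]+283)<12)&(P[...,2]>131)&(P[...,2]<142); X=P[m];print("bow",len(X),X.mean(0).round(1))
```

```text
top die top 37 [494.8 254.6  54. ] 53.9 ((494.6581726074219, 254.69935607910156), (9.559747695922852, 11.180438041687012), 3.704378604888916)
bow 53 [ 475.2 -281.6  134.4]
side die top 27 [494.4 252.8  53.4] 53.5 ((494.1561279296875, 250.8021240234375), (18.414831161499023, 9.61928653717041), 89.79232788085938)
bow 118 [ 473.7 -283.9  134.3]
```

```bash
python3 -c "
from workcell import r
print(r.sign_off())"
```

```text
the job is handed in; nothing more can be done
None
```

I used the tongs to move the square molar die from the stand into the gap in the tooth row. I pressed it home, stood the tongs back in their holder and handed the job in at about 34 s of the 72 s. The hand-in gives no verdict.

**Last checks**
- **Die height:** its top measured 53.9 mm from the top camera and 53.5 mm from the side camera. Fully home it should be 54 mm.
- **Die position:** it sits within about 1.2 mm sideways of where the top camera first put the hole, and it looks upright and square. The fitted angle of the die is too coarse to trust at this resolution: it read 3.7° against the model's 10.4°, about 0.12 rad off and inside the 0.25 rad limit.
- **Tongs:** the bow is back within about 0.3 mm of its starting place in both cameras, and I saw no tilt.
- **Everything else:** the slim die and the bystanders look unmoved in the last picture; I did not measure them.
- **Forces:** the highest wrist reading I saw, taken at the end of each move, was about 10 N while pressing.

**What disagreed**
- **Cameras:** the two cameras differed by 1 to 3 mm, so I did the final alignment by comparing the pin with the hole in one image and by feel.
- **First insertion:** the pin touched the side of the hole with about 3 N, and I cleared it by shifting 0.8 mm.
- **Pressing:** the arm travelled about 1.5 mm past the predicted home height at a steady 8 to 10 N. I take that as the jaws slipping on a die that was already seated, which fits the heights measured afterwards.

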